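Clip instrument covers into the rack and slide it to inspection

ROBOT

A 6-joint arm with a two-finger parallel gripper is mounted at the origin on the work surface. World frame = base frame: x ahead of the robot, y to its left, z up, the work surface at z = 0. Lengths are in m, angles in rad, forces in N, time in s.
With the tool pointing down it reaches from about 0.375 to 0.9 m from the base axis. Payload 3.1 kg.
Tool frame: the origin (TCP) lies between the finger pads; the fingertips stand 11 mm ahead of it and the grasp point (between the pads) lies 8 mm behind it; z points along the fingers, y is the direction in which the jaws open and shut (so a half turn about z gives the same grasp; the last joint's range is limited). The gripper opens to 85 mm and grips with 20 to 120 N. Pads are 22 mm wide; open, the fingers measure 114 mm over their backs; the gripper's body (76 mm by 85 mm) begins 54 mm behind the grasp point. The pads swing forward as they close: fully open they stand 13 mm farther back than shut.
Start: joints at [-1.333, 0.527, 1.433, -0, 1.181, -0.178], TCP at [0.253, -0.571, 0.242] pointing down, gripper open.
Joint ranges: [-3.08, 3.08], [-0.75, 2.2], [0.22, 2.44], [-1.43, 4.57], [0, 2.65], [-2.85, 2.85]. Speed limits (rad/s): [2.79, 2.79, 3.14, 3.14, 3.14, 3.14].

INTERFACE

Orientations are given as a unit quaternion [x, y, z, w].
In Python, from station import manip gives the robot as it stands.
- The arm moves only by the tool move_arm, never from a script. Its argument "deltas" is a list of rows, each a list of 5 numbers: the shift along the tool's x, y, z in units of 40 cm (1.0 is 40 cm), then the turn about the tool's z in units of 0.5 rad (1.0 is 0.5 rad), then the opening in per cent of the stroke, from 0 (shut) to 100 (fully open). In form: [[x, y, z, twist, grip], ...]. A call has exactly 8 rows; each row is the pose to reach, as a shift and turn from the pose commanded when the call began, along the tool's axes at that moment; what a row does not reach only later rows make up. A row lasts 1/12 s, in which the tool goes at most 41.7 mm and 7.16 degrees, less where a joint would pass 70% of its speed; a pose out of reach is approached as far as the arm can. A call with a number of a shift or a turn outside -1 to 1 is refused whole. A call with a gripper value outside its range is refused whole. The fingers move at their own pace and stop on an object; "force" is the grip in N (left out, the last holds). Time passes only in rows, so rows that repeat a pose let the fingers close, or fill a call up. It gives the time, the measured TCP pose, the force and the opening at its end, in the units of the state.
- manip.sense(): the state, without advancing time (a new reading comes with each control period).
- manip.snapshot(name): name is "scene" or "side" or "wrist"; returns (picture, depth): 384x512x3 uint8, red, green, blue; 384x512 float32, m along the optical axis (not along the pixel's ray), 0 where there is no reading.
- manip.get_calibration(name): a dict with "vfov" (degrees; the focal length in pixels is half the picture's height over the tangent of half this angle, whatever the lens; pixels are square), "cx", "cy" (the principal point, pixels), "pose" (4x4, takes a point from camera to world coordinates). Camera axes: x right, y down, z forward; pixel columns grow to the right and rows downward; lengths in m; the calibration is good to about 2 mm. A picture is of the moment at which its call begins: read the wrist's pose just before it. get_calibration takes no time and is no camera call; for the wrist camera it gives the pose at the moment of the call.
- manip.sign_off(): hands the job in, once; it reports no verdict.
The state is a dict: "t": time; "q": joint angles; "qd": joint speeds; "tau": joint torques, N m; "tcp_pos": TCP position; "tool_rot": TCP orientation; "force": force on the tool from outside, world axes, zero at the start; "ft_torque": the same for the moment, N m; "finger_gap": opening from 0.0 (shut) to 1.0 (fully open).
Only numpy, scipy, OpenCV 4.12 (cv2) and the standard library are available. Lean on these libraries where they do the work, as an engineer would, in place of code of your own. Each camera call takes 0.05 s, during which the arm holds its last target.

TASK

Slide the rack carrier by its black post to the left until it clicks in at the blue mark, then push every white cover panel on the table straight down into a spring clip slot of the rack, one per slot, until it snaps fully home; any panel may go in any slot. Then slide the loaded carrier on until it clicks in at the yellow mark, with all the panels still home. Leave the other things on the bench where they are.

Things in the scene. Friction and masses are not known exactly. Their poses are not given: they have to be found in the camera images.
- carrier (a joint): Carrier position along the rail (m); grows to the robot's left (rail +y). End stops 0 and 0.205; load station (blue) 0.070, inspection station (yellow) 0.180, each a spring detent 11 mm wide: about 15 N to enter or leave, sliding elsewhere 1 to 2 N. Released within 3 mm of a station it centres itself. Starts at 0.005 to 0.04, in no detent.
- grip_post (a point): Grip point of the carrier's upright black post at its right (-y) end: 26 mm (x) by 16 mm (y); this point is 20 mm below its top, 95 mm above the table. Pinch it across the 16 mm from above. Its y axis is the direction of travel.
- pointer (a point): Lower tip of the red pointer at the middle of the carrier's front (robot-facing) side; it stands at a mark when the carrier is in that station.
- load_mark (a point): Blue mark on the rail's front edge: the load station. Fixed to the rail; its y axis runs along the rail.
- inspect_mark (a point): Yellow mark on the rail's front edge: the inspection station, 110 mm to the left of the blue one along the rail.
- slot1 (a point): Middle of the floor of the rightmost clip slot, 40 mm above the table. Slot runs along this x; y across. Two sprung jaws 50 mm long, round noses 8 mm apart, tops 19 mm above the floor, each gives 6 mm. A panel first rests on the noses, foot 14 mm up; pushed down with about 8 N it snaps past them and its foot stands on the floor. Slots are 54 mm apart; post 59 mm right of slot 1.
- slot2 (a point): Middle of the floor of clip slot 2 of the rack, counted from the right; 40 mm above the table; like slot 1, 54 mm to its left.
- slot3 (a point): Middle of the floor of clip slot 3 of the rack, counted from the right; 40 mm above the table; like slot 1, 108 mm to its left.
- slot4 (a point): Middle of the floor of clip slot 4 of the rack, counted from the right; 40 mm above the table; like slot 1, 162 mm to its left.
- slot5 (a point): Middle of the floor of clip slot 5 of the rack, counted from the right; 40 mm above the table; like slot 1, 216 mm to its left.
- panel1_mid (a point): Centre of a white cover panel, red top edge, upright; may be absent. 70 long (x), 84 tall (z), 46 mm across (y) over its two 4 mm end flanges. Between them a 12 mm wall from 22 mm above the foot to the top, below it a 7 mm neck, then a 12 mm round bead along the foot that enters the clips. Sides alike; weighted foot; 0.11 to 0.18 kg. Grasp across the wall from above, at or above the middle.
- panel2_mid (a point): Centre of a white cover panel, red top edge, upright; may be absent. 70 long (x), 84 tall (z), 46 mm across (y) over its two 4 mm end flanges. Between them a 12 mm wall from 22 mm above the foot to the top, below it a 7 mm neck, then a 12 mm round bead along the foot that enters the clips. Sides alike; weighted foot; 0.11 to 0.18 kg. Grasp across the wall from above, at or above the middle.
- panel3_mid (a point): Centre of a white cover panel, red top edge, upright; may be absent. 70 long (x), 84 tall (z), 46 mm across (y) over its two 4 mm end flanges. Between them a 12 mm wall from 22 mm above the foot to the top, below it a 7 mm neck, then a 12 mm round bead along the foot that enters the clips. Sides alike; weighted foot; 0.11 to 0.18 kg. Grasp across the wall from above, at or above the middle.
- panel4_mid (a point): Centre of a white cover panel, red top edge, upright; may be absent. 70 long (x), 84 tall (z), 46 mm across (y) over its two 4 mm end flanges. Between them a 12 mm wall from 22 mm above the foot to the top, below it a 7 mm neck, then a 12 mm round bead along the foot that enters the clips. Sides alike; weighted foot; 0.11 to 0.18 kg. Grasp across the wall from above, at or above the middle.
- panel5_mid (a point): Centre of a white cover panel, red top edge, upright; may be absent. 70 long (x), 84 tall (z), 46 mm across (y) over its two 4 mm end flanges. Between them a 12 mm wall from 22 mm above the foot to the top, below it a 7 mm neck, then a 12 mm round bead along the foot that enters the clips. Sides alike; weighted foot; 0.11 to 0.18 kg. Grasp across the wall from above, at or above the middle.
- amber_bottle: Bystander: amber bottle, 68 mm across, 150 mm tall. Origin at the centre of its underside.
- beaker: Bystander: clear glass beaker, 72 mm across, 90 mm tall. Origin at the centre of its underside.
- knurl_nut: Bystander: black hand-tight nut, a disc 32 mm across, 22 mm tall. Origin at the centre of its underside.
- column_collar: Bystander: grey plastic collar, a ring 48 mm across, 14 mm tall. Origin at the centre of its underside.
- tag_box: Bystander: yellow box of tags, 60 x 45 x 25 mm. Origin at the centre of its underside.
- buffer_jar: Bystander: clear jar, 76 mm across, 85 mm tall. Origin at the centre of its underside.

How it is judged:
By the outcome, as a careful person would: the job done as asked, in the order asked, and still so for the second after the job is handed in, with the robot touching nothing.
Of panel1, panel2, panel3, panel4, panel5 only 4 to 5 are there at a start; the rules pass over those that are not, and their reading is None.
At some moment in a run one of panel1, panel2, panel3, panel4, panel5 may be knocked a few centimetres aside while the robot is not near it.
It also fails if it takes over 208 s, if anything falls off the work surface, if the arm or the gripper's body presses on something with over 40 N, if the wrist force passes 120 N, or if a joint passes its speed limit or range.

## Working session

There is one attempt and no reset: what is moved stays moved. The work goes in short steps, Python scripts to look and compute and a tool call to move; the robot and the scene stay as the last step left them, time stands still between calls to the robot, and variables do not carry over. Pictures are saved under pics/ and viewed, and the job is handed in when it is done.

Besides the shell and the picture viewer there is one more tool, called after "Emit:" as name([rows], argument=value, ...), one row to a line, values as JSON. move_arm: Moves the arm, as the interface text tells. Its arguments: {"type":"object","properties":{"deltas":{"type":"array","items":{"type":"array","items":{"type":"number"}}},"force":{"type":"number"}},"required":["deltas"]}

```bash
mkdir -p pics; ls
python3 - <<'E'
from station import manip
import cv2,numpy as np
s=manip.sense(); print({k:np.round(v,3).tolist() for k,v in s.items()})
for n in ("scene","side","wrist"):
    c=manip.get_calibration(n)
    p,d=manip.snapshot(n)
    cv2.imwrite(f"pics/{n}0.png",p[:,:,::-1]); np.save(f"pics/{n}0.npy",d)
    print(n,c["vfov"],c["cx"],c["cy"],np.round(c["pose"],3).tolist(),{k:v for k,v in c.items() if k not in("vfov","cx","cy","pose")})
E
```

```text
pics
{'t': 0.0, 'q': [-1.332, 0.528, 1.434, -0.0, 1.181, -0.178], 'qd': [0.0, 0.001, 0.001, -0.002, -0.002, -0.001], 'tau': [-0.002, -44.236, -17.803, -0.0, 0.009, -0.0], 'tcp_pos': [0.253, -0.571, 0.241], 'tool_rot': [0.978, 0.207, -0.0, -0.001], 'force': [0.352, -0.684, 0.251], 'ft_torque': [0.048, 0.011, -0.041], 'finger_gap': 0.999}
scene 42.329911603109224 254.4476522823411 181.5536033899265 [[0.031, 0.807, -0.59, 1.52], [0.999, -0.033, 0.008, 0.011], [-0.013, -0.59, -0.807, 1.42], [0.0, 0.0, 0.0, 1.0]] {}
side 56.46349741828277 258.6503971206574 188.68898523635815 [[-0.771, -0.5, 0.395, 0.056], [-0.637, 0.591, -0.495, 0.618], [0.014, -0.633, -0.774, 1.053], [0.0, 0.0, 0.0, 1.0]] {}
wrist 62.462346440203916 259.47362735673147 190.1631555271171 [[0.405, -0.869, -0.285, 0.327], [-0.914, -0.386, -0.124, -0.538], [-0.003, 0.311, -0.95, 0.372], [0.0, 0.0, 0.0, 1.0]] {}
```

View pics/scene0.png

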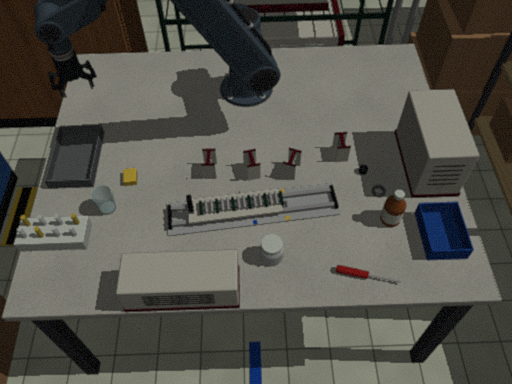

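View pics/side0.png

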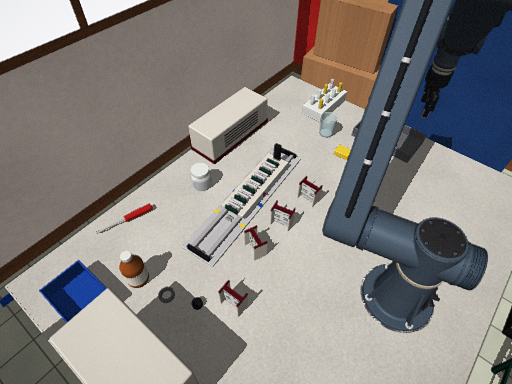

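View pics/wrist0.png

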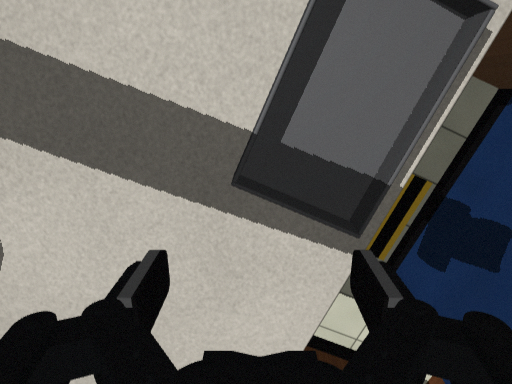

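```bash
cat > h.py <<'E'
import cv2,numpy as np
from station import manip
def snap(n,name=None):
    c=manip.get_calibration(n); p,d=manip.snapshot(n)
    if name: cv2.imwrite(f"pics/{name}.png",p[:,:,::-1])
    return c,p,d
def f(c): return 192/np.tan(np.radians(c["vfov"])/2)
def cloud(c,d):
    v,u=np.mgrid[0:384,0:512]; F=f(c)
    P=np.stack([(u-c["cx"])/F*d,(v-c["cy"])/F*d,d],-1)
    W=P@c["pose"][:3,:3].T+c["pose"][:3,3]; W[d<=0]=np.nan
    return W
def ray(c,u,v,z):
    F=f(c); r=c["pose"][:3,:3]@np.array([(u-c["cx"])/F,(v-c["cy"])/F,1]); o=c["pose"][:3,3]
    return o+r*(z-o[2])/r[2]
def proj(c,p):
    q=np.linalg.inv(c["pose"])@np.append(p,1); F=f(c); return q[0]/q[2]*F+c["cx"],q[1]/q[2]*F+c["cy"]
def redmask(p):
    h=cv2.cvtColor(p,cv2.COLOR_RGB2HSV); H,S,V=h[...,0],h[...,1],h[...,2]
    return (((H<8)|(H>168))&(S>120)&(V>50)).astype(np.uint8)
E
python3 - <<'E'
from h import *
for n in("scene","side"):
    c=manip.get_calibration(n);p=cv2.imread(f"pics/{n}0.png")[:,:,::-1].copy();d=np.load(f"pics/{n}0.npy");W=cloud(c,d)
    k,l,st,ce=cv2.connectedComponentsWithStats(redmask(p),connectivity=8)
    for i in range(1,k):
        if st[i,4]<6: continue
        w=W[l==i]; 
        print(n,ce[i].round(0),st[i,4],np.nanmedian(w,0).round(3),np.nanmin(w,0).round(3),np.nanmax(w,0).round(3))
    im=p[:,:,::-1]
    im=im[120:240,150:400] if n=="scene" else im[130:330,170:350]
    cv2.imwrite(f"pics/{n}0z.png",cv2.resize(im,None,fx=3.2 if n=="scene" else 3,fy=3.2 if n=="scene" else 3,interpolation=cv2.INTER_CUBIC))
E
```

```text
scene [336.   6.] 28 [-0.819  0.504 -0.2  ] [-0.889  0.494 -0.21 ] [-0.772  0.515 -0.187]
scene [339.  22.] 6 [-0.686  0.505 -0.2  ] [-0.702  0.498 -0.205] [-0.681  0.511 -0.187]
scene [340.  27.] 16 [-0.643  0.506 -0.199] [-0.679  0.495 -0.204] [-0.625  0.514 -0.191]
scene [341.  33.] 11 [-0.594  0.502 -0.198] [-0.613  0.497 -0.208] [-0.579  0.516 -0.193]
scene [342. 135.] 6 [0.348 0.341 0.083] [0.34  0.338 0.078] [0.357 0.345 0.087]
scene [342. 140.] 9 [0.372 0.341 0.085] [0.363 0.337 0.082] [0.387 0.344 0.088]
scene [208. 152.] 15 [ 0.408 -0.135  0.084] [ 0.391 -0.139  0.077] [ 0.425 -0.13   0.088]
scene [292. 156.] 32 [0.439 0.157 0.084] [0.406 0.141 0.08 ] [0.472 0.168 0.091]
scene [251. 157.] 27 [0.436 0.016 0.084] [0.406 0.009 0.078] [0.47  0.025 0.091]
scene [208. 160.] 16 [ 0.447 -0.136  0.082] [ 0.425 -0.141  0.077] [ 0.456 -0.13   0.086]
scene [352. 271.] 238 [0.853 0.312 0.023] [0.83  0.265 0.008] [0.873 0.361 0.033]
side [306.  28.] 1192 [ 1.535 -1.787 -0.325] [ 1.045 -1.813 -0.664] [ 1.636 -1.106  0.217]
side [201. 154.] 53 [ 0.882 -0.038  0.012] [ 0.813 -0.529 -0.747] [ 1.611 -0.035  0.021]
side [310. 184.] 74 [ 0.424 -0.134  0.085] [ 0.39  -0.153  0.077] [ 0.458 -0.117  0.089]
side [264. 193.] 6 [ 0.552 -0.031  0.031] [ 0.543 -0.034  0.02 ] [ 0.555 -0.031  0.039]
side [283. 209.] 94 [0.432 0.013 0.084] [ 0.396 -0.01   0.076] [0.471 0.041 0.089]
side [138. 212.] 203 [0.84  0.313 0.022] [ 0.822  0.266 -0.003] [0.861 0.362 0.03 ]
side [255. 237.] 100 [0.434 0.155 0.085] [0.398 0.123 0.078] [0.474 0.187 0.089]
side [233. 293.] 141 [0.363 0.338 0.085] [0.33  0.315 0.077] [0.402 0.361 0.091]
```

View pics/scene0z.png

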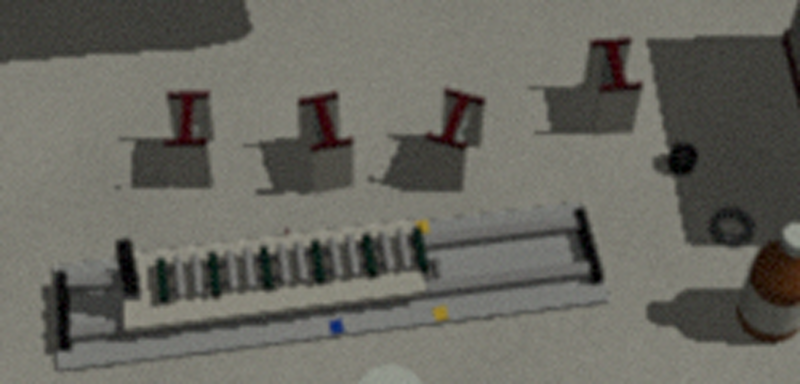

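View pics/side0z.png

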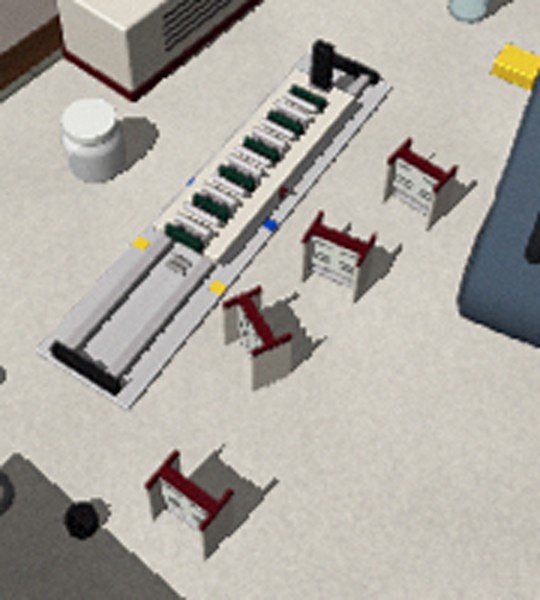

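Run:
```python
from h import *
for n in("scene","side"):
    c=manip.get_calibration(n);p=cv2.imread(f"pics/{n}0.png")[:,:,::-1].copy();d=np.load(f"pics/{n}0.npy");W=cloud(c,d)
    h=cv2.cvtColor(p,cv2.COLOR_RGB2HSV); H,S,V=h[...,0].astype(int),h[...,1],h[...,2]
    reg=(W[...,0]>.45)&(W[...,0]<.75)&(W[...,1]>-.3)&(W[...,1]<.4)
    for nm,m in(("blue",(abs(H-115)<12)&(S>110)),("yel",(abs(H-25)<8)&(S>120)),("green",(H>60)&(H<100)&(S>90)&(V<110)),("blk",(V<45)&(W[...,2]>.02))):
        k,l,st,ce=cv2.connectedComponentsWithStats((m&reg).astype(np.uint8),connectivity=8)
        for i in range(1,k):
            if st[i,4]<5: continue
            w=W[l==i]; print(n,nm,ce[i].round(0),st[i,4],np.nanmedian(w,0).round(3),np.nanmin(w,0).round(3),np.nanmax(w,0).round(3))
# panel yaws: from side red masks fit wall direction
```

```text
scene blue [255. 222.] 13 [0.655 0.021 0.011] [0.648 0.014 0.008] [0.66  0.024 0.014]
scene yel [282. 190.] 13 [0.53  0.118 0.01 ] [0.524 0.111 0.001] [0.575 0.122 0.065]
scene yel [287. 218.] 15 [0.642 0.129 0.008] [0.635 0.125 0.   ] [0.652 0.136 0.016]
scene green [281. 198.] 19 [0.595 0.109 0.055] [0.571 0.104 0.047] [0.613 0.113 0.064]
scene green [265. 199.] 21 [0.597 0.057 0.054] [0.574 0.053 0.05 ] [0.624 0.06  0.062]
scene green [249. 202.] 22 [0.605 0.003 0.056] [0.581 0.    0.045] [0.624 0.007 0.061]
scene green [233. 204.] 20 [ 0.607 -0.05   0.055] [ 0.588 -0.053  0.046] [ 0.63  -0.046  0.061]
scene green [216. 205.] 19 [ 0.614 -0.103  0.057] [ 0.597 -0.109  0.05 ] [ 0.636 -0.102  0.061]
scene green [200. 208.] 21 [ 0.622 -0.158  0.055] [ 0.597 -0.162  0.046] [ 0.641 -0.154  0.063]
scene blk [208. 164.] 24 [ 0.461 -0.134  0.08 ] [ 0.456 -0.154  0.072] [ 0.467 -0.117  0.087]
scene blk [289. 164.] 18 [0.473 0.148 0.08 ] [0.465 0.128 0.077] [0.48  0.161 0.086]
scene blk [253. 165.] 14 [0.472 0.019 0.083] [0.466 0.    0.076] [0.482 0.038 0.09 ]
scene blk [334. 196.] 54 [0.576
[... 1595 characters left out ...]
80. 152.] 122 [ 0.612 -0.189  0.073] [ 0.581 -0.271  0.021] [ 0.648 -0.183  0.119]
side blk [273. 163.] 22 [ 0.61  -0.158  0.052] [ 0.588 -0.172  0.041] [ 0.635 -0.154  0.06 ]
side blk [266. 171.] 19 [ 0.601 -0.104  0.052] [ 0.583 -0.113  0.045] [ 0.627 -0.101  0.058]
side blk [257. 180.] 24 [ 0.597 -0.051  0.052] [ 0.577 -0.057  0.047] [ 0.621 -0.046  0.06 ]
side blk [250. 190.] 26 [0.588 0.002 0.052] [ 0.573 -0.006  0.04 ] [0.613 0.008 0.06 ]
side blk [240. 199.] 28 [0.59  0.056 0.053] [0.566 0.052 0.042] [0.612 0.063 0.061]
side blk [232. 210.] 25 [0.572 0.11  0.052] [0.559 0.1   0.043] [0.602 0.115 0.06 ]
side blk [198. 252.] 93 [0.561 0.29  0.027] [0.521 0.281 0.02 ] [0.606 0.299 0.031]
```

```bash
cat >> h.py <<'E'
from scipy.spatial.transform import Rotation as R
def yaw():
    s=manip.sense(); x=R.from_quat(s["tool_rot"]).as_matrix()[:,0]; return np.arctan2(x[1],x[0])
def go(x,y,z,yw=None):
    s=manip.sense(); M=R.from_quat(s["tool_rot"]).as_matrix(); y0=np.arctan2(M[1,0],M[0,0])
    # assume tool exactly vertical for command
    M=np.array([[np.cos(y0),np.sin(y0),0],[np.sin(y0),-np.cos(y0),0],[0,0,-1]])
    d=np.array([x,y,z])-s["tcp_pos"]; t=M.T@d/0.4
    tw=0 if yw is None else -(yw-y0)/0.5
    print("t %.2f tcp %s yaw %.4f F %s gap %.3f q6 %.2f"%(s["t"],np.round(s["tcp_pos"],4),y0,np.round(s["force"],1),s["finger_gap"],s["q"][5]))
    print("delta units",np.round(t,4),"twist",round(tw,4),"dist mm",round(np.linalg.norm(d)*1000,1))
E
python3 -c "
from h import *
go(.612,-.191,.24,.105)"
```

```text
t 0.15 tcp [ 0.2529 -0.571   0.2415] yaw 0.4167 F [ 0.3  0.3 -0.6] gap 1.001 q6 -0.18
delta units [ 1.2054 -0.5052  0.0038] twist 0.6235 dist mm 522.8
```

Emit:
move_arm([
  [0.6,-0.25,0,0.3,100],
  [0.6,-0.25,0,0.3,100],
  [0.6,-0.25,0,0.3,100],
  [0.6,-0.25,0,0.3,100],
  [0.6,-0.25,0,0.3,100],
  [0.6,-0.25,0,0.3,100],
  [0.6,-0.25,0,0.3,100],
  [0.6,-0.25,0,0.3,100],
])

```text
t: 0.82
tcp_pos: [0.4337, -0.38, 0.2421]
tool_rot: [0.991, 0.136, -0.0, -0.001]
force: [0.5, 0.5, 0.2]
finger_gap: 1.0
```

```bash
python3 -c "
from h import *
go(.612,-.191,.24,.105)"
```

```text
t 0.82 tcp [ 0.4337 -0.38    0.2421] yaw 0.2719 F [0.5 0.5 0.2] gap 1.000 q6 0.39
delta units [ 0.5562 -0.3354  0.0053] twist 0.3339 dist mm 259.8
```

Emit:
move_arm([
  [0.55,-0.33,0,0.32,100],
  [0.55,-0.33,0,0.32,100],
  [0.55,-0.33,0,0.32,100],
  [0.55,-0.33,0,0.32,100],
  [0.55,-0.33,0,0.32,100],
  [0.55,-0.33,0,0.32,100],
  [0.55,-0.33,0,0.32,100],
  [0.55,-0.33,0,0.32,100],
])

```text
t: 1.48
tcp_pos: [0.6108, -0.1968, 0.2419]
tool_rot: [0.998, 0.055, 0.0, 0.0]
force: [-1.0, -0.6, 0.6]
finger_gap: 0.998
```

```bash
python3 -c "
from h import *
snap('wrist','w1'); snap('side','s1')
go(.612,-.191,.24,.105)"
```

```text
t 1.58 tcp [ 0.6085 -0.1992  0.2418] yaw 0.1062 F [-1.2 -0.9 -0.7] gap 0.996 q6 0.98
delta units [ 0.0109 -0.0193  0.0046] twist 0.0025 dist mm 9.1
```

View pics/w1.png

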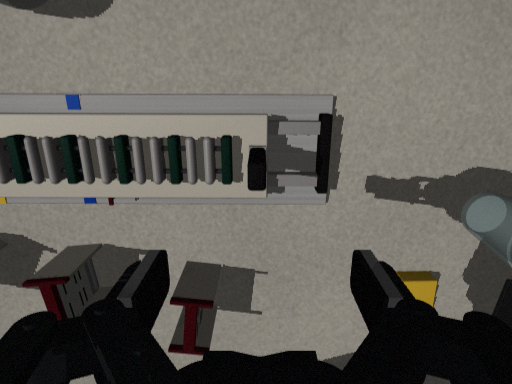

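View pics/s1.png

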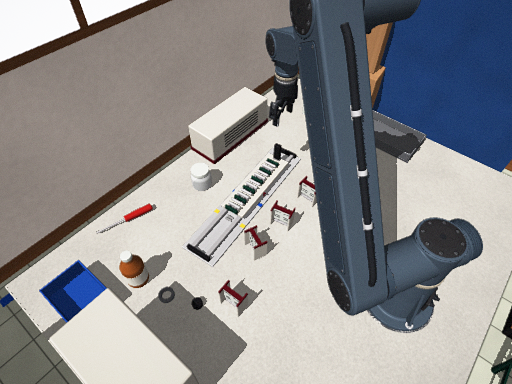

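```bash
cat > post.py <<'E'
from h import *
def look(name=None):
    c,p,d=snap("wrist",name); W=cloud(c,d); V=p.max(2)
    m=(V<60)&(W[...,2]>.100)&(W[...,2]<.13)&(d>.15)
    k,l,st,ce=cv2.connectedComponentsWithStats(m.astype(np.uint8))
    for i in range(1,k):
        if st[i,4]>30: w=W[l==i]; print("post",ce[i].round(),st[i],np.nanmedian(w,0).round(4),w.min(0).round(4),w.max(0).round(4),"ray",ray(c,*ce[i],.115).round(4))
    return c,p,d,W
def slots(c,p,d,W,show=True):
    h=cv2.cvtColor(p,cv2.COLOR_RGB2HSV); H,S,V=h[...,0].astype(int),h[...,1],h[...,2]
    for nm,m in(("green",(H>60)&(H<100)&(S>90)&(V<110)&(W[...,0]>.5)),("blue",(abs(H-115)<12)&(S>150)),("yel",(abs(H-25)<8)&(S>140)&(W[...,0]>.5)),("red",redmask(p)>0)):
        k,l,st,ce=cv2.connectedComponentsWithStats(m.astype(np.uint8),connectivity=8)
        for i in range(1,k):
            if st[i,4]<20: continue
            w=W[l==i]; r=cv2.minAreaRect(np.argwhere(l==i)[:,::-1].astype(np.float32))
            print(nm,ce[i].round(0),st[i,4],np.nanmedian(w,0).round(4),np.nanmin(w,0).round(3),np.nanmax(w,0).round(3))
E
python3 - <<'E'
from post import *
a=look("w2"); slots(*a)
c,p,d,W=a
# rail direction: end cap & edges ; blue marks
print(c["pose"].round(3).tolist())
E
```

```text
post [254. 171.] [245 155  19  32 577] [ 0.6208 -0.1926  0.1141] [ 0.6066 -0.2015  0.1002] [ 0.6319 -0.1838  0.117 ] ray [ 0.6209 -0.1926  0.115 ]
green [ 14. 156.] 611 [0.5938 0.0518 0.0552] [0.569 0.046 0.041] [0.617 0.061 0.058]
green [ 67. 156.] 598 [ 0.6004 -0.0019  0.0552] [ 0.575 -0.008  0.041] [0.623 0.007 0.058]
green [119. 156.] 539 [ 0.6058 -0.055   0.0552] [ 0.58  -0.061  0.042] [ 0.629 -0.047  0.058]
green [172. 156.] 500 [ 0.6111 -0.1081  0.0553] [ 0.586 -0.114  0.043] [ 0.634 -0.101  0.058]
green [224. 156.] 458 [ 0.6169 -0.1612  0.0554] [ 0.591 -0.168  0.043] [ 0.64  -0.155  0.058]
blue [ 70. 100.] 178 [0.6523 0.017  0.009 ] [0.645 0.009 0.006] [0.66  0.025 0.011]
blue [ 88. 198.] 58 [0.5374 0.005  0.0091] [ 0.534 -0.002  0.007] [0.541 0.012 0.011]
yel [  1. 199.] 23 [0.5249 0.1097 0.0087] [0.521 0.107 0.007] [0.529 0.112 0.009]
[[0.106, -0.944, -0.311, 0.689], [-0.994, -0.101, -0.033, -0.19], [-0.0, 0.313, -0.95, 0.373], [0.0, 0.0, 0.0, 1.0]]
```

```bash
python3 -c "
from h import *
go(.6195,-.1927,.087,.108)"
```

```text
t 1.63 tcp [ 0.6081 -0.1996  0.2419] yaw 0.1049 F [-0.3 -0.3  0.2] gap 0.997 q6 0.98
delta units [ 0.0301 -0.0142  0.3873] twist -0.0061 dist mm 155.5
```

Emit:
move_arm([
  [0.03,-0.014,0,0,60],
  [0.03,-0.014,0.1,0,60],
  [0.03,-0.014,0.2,0,60],
  [0.03,-0.014,0.25,0,60],
  [0.03,-0.014,0.25,0,60],
  [0.03,-0.014,0.25,0,60],
  [0.03,-0.014,0.25,0,60],
  [0.03,-0.014,0.25,0,60],
])

```text
t: 2.3
tcp_pos: [0.6223, -0.1919, 0.1448]
tool_rot: [0.999, 0.053, 0.002, 0.001]
force: [0.2, -0.3, 0.6]
finger_gap: 0.601
```

```bash
python3 -c "
from post import *
look('w3')
go(.6195,-.1927,.087,.108)"
```

```text
post [261. 237.] [ 247  213   28   49 1286] [ 0.6223 -0.1923  0.114 ] [ 0.606  -0.2014  0.1   ] [ 0.6325 -0.1837  0.1166] ray [ 0.6227 -0.1922  0.115 ]
t 2.35 tcp [ 0.6222 -0.1917  0.1448] yaw 0.1063 F [-0.5 -0.5 -0.7] gap 0.597 q6 0.99
delta units [-0.007   0.0017  0.1445] twist -0.0034 dist mm 57.9
```

View pics/w3.png

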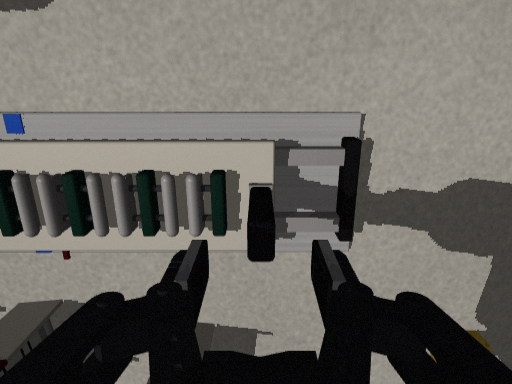

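Emit:
move_arm([
  [-0.006,0.001,0.07,0,60],
  [-0.006,0.001,0.145,0,60],
  [-0.006,0.001,0.145,0,60],
  [-0.006,0.001,0.145,0,60],
  [-0.006,0.001,0.145,0,0],
  [-0.006,0.001,0.145,0,0],
  [-0.006,0.001,0.145,0,0],
  [-0.006,0.001,0.145,0,0],
], force=60)

```text
t: 3.02
tcp_pos: [0.6199, -0.1921, 0.0867]
tool_rot: [0.999, 0.053, 0.002, 0.001]
force: [0.6, -0.1, 6.5]
finger_gap: 0.178
```

```bash
python3 -c "
from post import *
a=look('w4');slots(*a)
go(.6195,-.1927,.087,.108)"
```

```text
green [ 18. 232.] 2076 [ 0.6069 -0.055   0.0548] [ 0.58  -0.061  0.041] [ 0.629 -0.046  0.057]
green [112. 232.] 1920 [ 0.6129 -0.1082  0.055 ] [ 0.586 -0.116  0.041] [ 0.635 -0.1    0.058]
green [204. 230.] 1483 [ 0.6207 -0.1601  0.0552] [ 0.591 -0.171  0.042] [ 0.64  -0.153  0.095]
red [ 13. 294.] 42 [ 0.5489 -0.031   0.0352] [ 0.545 -0.033  0.034] [ 0.552 -0.029  0.036]
t 3.07 tcp [ 0.6199 -0.1921  0.0867] yaw 0.1068 F [-0.2 -0.4  7.2] gap 0.183 q6 0.99
delta units [-0.0012  0.0013 -0.0006] twist -0.0025 dist mm 0.8
```

View pics/w4.png

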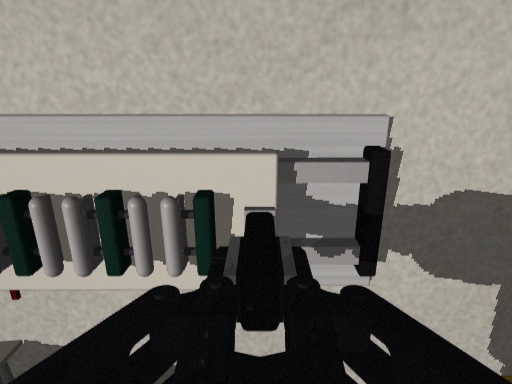

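Emit:
move_arm([
  [0,-0.01,0,0,0],
  [0,-0.02,0,0,0],
  [0,-0.035,0,0,0],
  [0,-0.05,0,0,0],
  [0,-0.065,0,0,0],
  [0,-0.08,0,0,0],
  [0,-0.09,0,0,0],
  [0,-0.09,0,0,0],
], force=80)

```text
t: 3.73
tcp_pos: [0.616, -0.1562, 0.0868]
tool_rot: [0.999, 0.053, 0.002, 0.001]
force: [-0.4, 4.6, 8.6]
finger_gap: 0.179
```

```bash
python3 -c "
from post import *
a=look('w5');slots(*a)
go(.6195-.037*.108,-.1927+.037*.994,.087,.108)
c,p,d=snap('side','s5')
"
```

```text
green [ 18. 232.] 2081 [ 0.6034 -0.019   0.0548] [ 0.577 -0.025  0.04 ] [ 0.625 -0.01   0.057]
green [112. 232.] 1911 [ 0.609  -0.0722  0.055 ] [ 0.582 -0.078  0.041] [ 0.631 -0.063  0.057]
green [204. 230.] 1485 [ 0.6167 -0.1242  0.0552] [ 0.588 -0.134  0.042] [ 0.636 -0.117  0.105]
blue [  6. 129.] 331 [0.6523 0.0144 0.0088] [0.645 0.009 0.007] [0.661 0.021 0.011]
red [ 13. 295.] 43 [0.5451 0.005  0.0353] [0.541 0.003 0.034] [0.549 0.007 0.036]
t 3.78 tcp [ 0.616  -0.1555  0.0868] yaw 0.1061 F [0.2 2.6 8.5] gap 0.177 q6 1.04
delta units [-0.0012  0.0008 -0.0006] twist -0.0038 dist mm 0.6
```

View pics/w5.png

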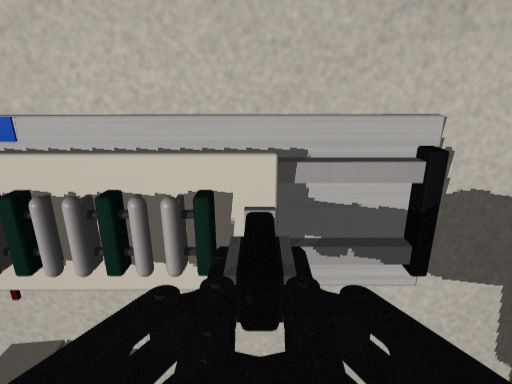

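Emit:
move_arm([
  [0,0,0,0,50],
  [0,0,0,0,50],
  [0,0,-0.1,0,50],
  [0,0,-0.2,0,70],
  [0,0,-0.3,0,100],
  [0,0,-0.4,0,100],
  [0,0,-0.42,0,100],
  [0,0,-0.42,0,100],
])

```text
t: 4.5
tcp_pos: [0.6167, -0.1565, 0.2567]
tool_rot: [0.999, 0.053, 0.004, 0.002]
force: [0.0, -0.0, 0.6]
finger_gap: 1.001
```

```bash
python3 -c "
from post import *
a=look('w6');slots(*a)
go(.40,-.134,.26,.108)
c,p,d=snap('side','s6')
c,p,d=snap('scene','c6')
"
```

```text
post [257. 182.] [249 167  18  30 517] [ 0.6167 -0.1547  0.1141] [ 0.6024 -0.1637  0.1002] [ 0.6279 -0.146   0.1169] ray [ 0.617  -0.1546  0.115 ]
green [ 29. 167.] 529 [0.5899 0.0896 0.0551] [0.565 0.084 0.043] [0.613 0.103 0.059]
green [ 80. 167.] 521 [0.5955 0.036  0.0552] [0.57  0.03  0.042] [0.618 0.045 0.058]
green [129. 167.] 474 [ 0.6014 -0.0172  0.0553] [ 0.576 -0.023  0.041] [ 0.625 -0.01   0.058]
green [179. 167.] 427 [ 0.607  -0.0699  0.0553] [ 0.582 -0.076  0.044] [ 0.63  -0.062  0.058]
green [228. 167.] 401 [ 0.6127 -0.1228  0.0554] [ 0.587 -0.13   0.05 ] [ 0.636 -0.116  0.057]
blue [114. 112.] 160 [0.6522 0.0172 0.009 ] [0.645 0.01  0.007] [0.66  0.024 0.011]
blue [127. 206.] 55 [0.5367 0.0046 0.0087] [ 0.532 -0.002  0.007] [0.54  0.012 0.011]
yel [ 19. 112.] 173 [0.6402 0.1264 0.009 ] [0.632 0.119 0.007] [0.648 0.134 0.011]
yel [ 40. 206.] 56 [0.5249 0.1138 0.0091] [0.521 0.107 0.007] [0.529 0.121 0.011]
t 4.55 tcp [ 0.615  -0.1558  0.2537] yaw 0.1068 F [-1.  -0.2 -1.5] gap 0.999 q6 1.04
delta units [-0.5286 -0.1115 -0.0158] twist -0.0023 dist mm 216.2
```

View pics/w6.png

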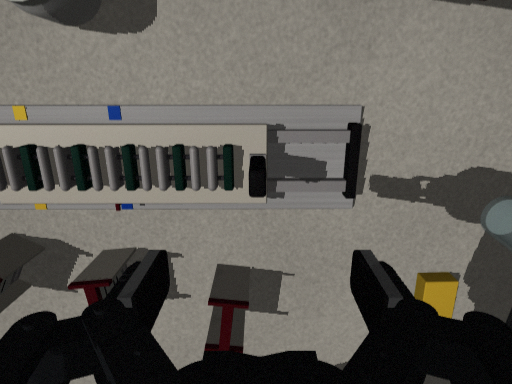

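View pics/c6.png

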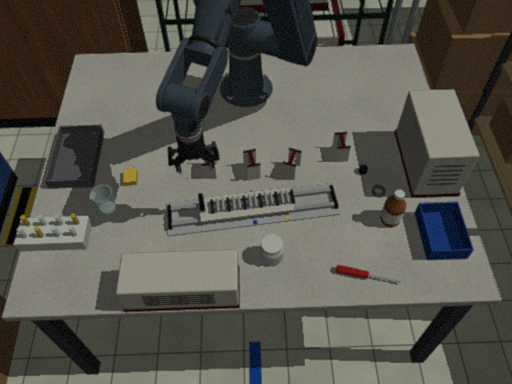

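Emit:
move_arm([
  [-0.48,-0.1,0,0,100],
  [-0.48,-0.1,0,0,100],
  [-0.48,-0.1,0,0,100],
  [-0.48,-0.1,0,0,100],
  [-0.48,-0.1,0,0,100],
  [-0.48,-0.1,0,0,100],
  [-0.48,-0.1,0,0,100],
  [-0.48,-0.1,0,0,100],
])

```text
t: 5.32
tcp_pos: [0.4199, -0.1365, 0.2514]
tool_rot: [0.999, 0.053, -0.0, -0.0]
force: [-0.4, 0.2, -0.3]
finger_gap: 0.998
```

```bash
cat > pan.py <<'E'
from h import *
def panels(name):
    c,p,d=snap("wrist",name); W=cloud(c,d)
    k,l,st,ce=cv2.connectedComponentsWithStats(redmask(p),connectivity=8)
    for i in range(1,k):
        if st[i,4]<60: continue
        m=(l==i)&(W[...,2]>.075+0)
        v,u=np.nonzero(m)
        if len(u)<60: continue
        P=np.array([ray(c,a,b,.0845)[:2] for a,b in zip(u,v)])
        (cx,cy),(w,h),a=cv2.minAreaRect((P*1000).astype(np.float32))
        pca=np.linalg.eigh(np.cov(P.T))[1][:,1]
        # wall: between flanges
        box=cv2.boxPoints(((cx,cy),(w,h),a))
        e=box[1]-box[0]; g=box[2]-box[1]; L=e if np.linalg.norm(e)>np.linalg.norm(g) else g
        yw=np.arctan2(L[1],L[0]); yw=(yw+np.pi/2)%np.pi-np.pi/2
        y2=np.arctan(pca[1]/pca[0])
        print("panel px",ce[i].round(),st[i,4],"ctr",round(cx/1000,4),round(cy/1000,4),"size",round(w,1),round(h,1),"yaw",round(yw,3),"pca",round(y2,3),"touches edge" if (u.min()==0 or v.max()>=383) else "", "zmed",np.nanmedian(W[m][:,2]).round(4))
E
python3 -c "
from pan import *
panels('w7')
go(.424,-.134,.25,.108)
"
```

```text
panel px [104. 136.] 1146 ctr 0.4361 0.0127 size 69.2 45.5 yaw 0.206 pca 0.204  zmed 0.0839
t 5.37 tcp [ 0.4205 -0.1367  0.2517] yaw 0.1067 F [ 0.4 -0.7 -1. ] gap 1.001 q6 0.90
delta units [ 0.0094 -0.0059  0.0042] twist -0.0025 dist mm 4.8
```

View pics/w7.png

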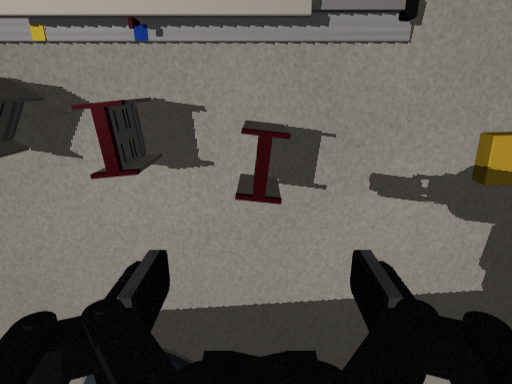

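```bash
sed -i 's/(V>50)/(V>30)/' h.py; python3 -c "
from pan import *
panels('w8')
"
```

```text
panel px [104. 139.] 1272 ctr 0.4361 0.0123 size 69.4 46.1 yaw 0.206 pca 0.201  zmed 0.084
panel px [262. 166.] 1187 ctr 0.4264 -0.1372 size 45.7 70.2 yaw -0.002 pca -0.012  zmed 0.0838
```

```bash
python3 -c "
from pan import *
go(.4264,-.1372,.060,-.005)
"
```

```text
t 5.42 tcp [ 0.4207 -0.1368  0.2518] yaw 0.1071 F [ 0.1 -0.8 -0.5] gap 0.998 q6 0.90
delta units [0.0141 0.0026 0.4794] twist 0.2241 dist mm 191.8
```

Emit:
move_arm([
  [0.014,0.002,0.05,0.22,60],
  [0.014,0.002,0.15,0.22,60],
  [0.014,0.002,0.25,0.22,60],
  [0.014,0.002,0.33,0.22,60],
  [0.014,0.002,0.4,0.22,60],
  [0.014,0.002,0.44,0.22,60],
  [0.014,0.002,0.475,0.22,60],
  [0.014,0.002,0.475,0.22,60],
])

```text
t: 6.08
tcp_pos: [0.425, -0.136, 0.0592]
tool_rot: [1.0, -0.001, -0.002, -0.001]
force: [-0.4, -0.2, 0.6]
finger_gap: 0.602
```

```bash
python3 -c "
from pan import *
panels('w9')
go(.4264,-.1372,.060,-.005)
"
```

```text
panel px [265. 233.] 2648 ctr 0.4514 -0.1376 size 45.9 19.8 yaw 1.57 pca 1.567  zmed 0.0837
panel px [277. 288.] 88 ctr 0.4308 -0.1424 size 6.4 2.4 yaw 0.012 pca -0.05  zmed 0.0838
panel px [262. 345.] 575 ctr 0.4029 -0.1372 size 12.2 12.1 yaw 1.558 pca 1.296  zmed 0.0838
t 6.13 tcp [ 0.4254 -0.1363  0.0605] yaw -0.0027 F [0.1 0.8 0.2] gap 0.597 q6 1.01
delta units [0.0026 0.0023 0.0012] twist 0.0047 dist mm 1.5
```

View pics/w9.png

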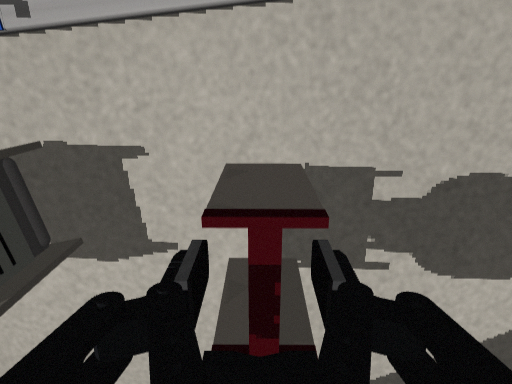

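Emit:
move_arm([
  [0.002,0.002,0,0,0],
  [0.002,0.002,0,0,0],
  [0.002,0.002,0,0,0],
  [0.002,0.002,0,0,0],
  [0.002,0.002,0,0,0],
  [0.002,0.002,0,0,0],
  [0.002,0.002,-0.02,0,0],
  [0.002,0.002,-0.05,0,0],
], force=60)

```text
t: 6.8
tcp_pos: [0.4249, -0.1367, 0.0822]
tool_rot: [1.0, -0.002, -0.001, -0.001]
force: [-0.2, 0.5, -1.3]
finger_gap: 0.128
```

```bash
python3 -c "
from pan import *
snap('wrist','w10')
go(.6032,-.0425,.21,.107)
"
```

```text
t 6.85 tcp [ 0.426  -0.1372  0.0842] yaw -0.0030 F [-0.1 -0.5  0.2] gap 0.131 q6 1.01
delta units [ 0.4424 -0.2381 -0.3144] twist -0.22 dist mm 237.1
```

View pics/w10.png

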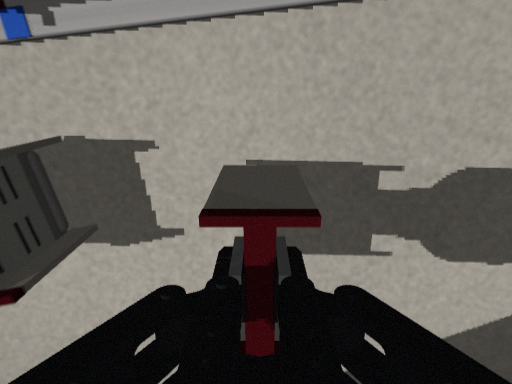

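Emit:
move_arm([
  [0,0,-0.1,0,0],
  [0.05,-0.02,-0.2,-0.05,0],
  [0.12,-0.06,-0.3,-0.1,0],
  [0.22,-0.11,-0.31,-0.15,0],
  [0.32,-0.17,-0.31,-0.22,0],
  [0.4,-0.22,-0.31,-0.22,0],
  [0.44,-0.235,-0.31,-0.22,0],
  [0.44,-0.235,-0.31,-0.22,0],
])

```text
t: 7.52
tcp_pos: [0.6076, -0.0412, 0.2069]
tool_rot: [0.998, 0.055, 0.004, 0.0]
force: [0.6, -0.3, -1.3]
finger_gap: 0.129
```

```bash
python3 -c "
from post import *
a=look('w11');slots(*a)
go(.6032,-.0425,.13,.107)
"
```

```text
post [406. 204.] [391 186  31  37 930] [ 0.6161 -0.1513  0.1136] [ 0.6015 -0.1627  0.1   ] [ 0.6279 -0.1454  0.116 ] ray [ 0.617  -0.1503  0.115 ]
green [ 62. 182.] 740 [0.5839 0.1427 0.055 ] [0.559 0.138 0.042] [0.607 0.151 0.057]
green [119. 182.] 676 [0.5902 0.0896 0.0551] [0.565 0.084 0.041] [0.613 0.098 0.057]
green [175. 182.] 601 [0.5956 0.0367 0.0553] [0.57  0.031 0.044] [0.619 0.044 0.057]
green [232. 161.] 71 [ 0.6217 -0.0138  0.0553] [ 0.618 -0.018  0.05 ] [ 0.625 -0.009  0.058]
green [290. 161.] 70 [ 0.6276 -0.0661  0.0549] [ 0.624 -0.071  0.049] [ 0.63  -0.062  0.057]
green [346. 183.] 589 [ 0.6126 -0.1211  0.0551] [ 0.588 -0.129  0.043] [ 0.636 -0.116  0.057]
blue [208. 119.] 198 [0.6521 0.0172 0.0087] [0.644 0.011 0.007] [0.66  0.025 0.011]
yel [100. 119.] 221 [0.6403 0.1262 0.0089] [0.632 0.119 0.007] [0.649 0.133 0.011]
yel [116. 225.] 47 [0.5234 0.1137 0.009 ] [0.521 0.107 0.008] [0.526 0.121 0.011]
red [260. 235.] 2694 [ 0.636  -0.0384  0.2273] [ 0.542 -0.06   0.034] [0.644 0.007 0.229]
red [ 45. 328.] 964 [0.4417 0.1532 0.084 ] [0.401 0.12  0.025] [0.478 0.187 0.086]
red [259. 341.] 826 [ 0.5828 -0.0432  0.2271] [ 0.574 -0.051  0.218] [ 0.619 -0.036  0.27 ]
t 7.57 tcp [ 0.6041 -0.0422  0.2061] yaw 0.1101 F [ 0.1 -0.8 -1.9] gap 0.131 q6 1.21
delta units [-0.0024  0.0005  0.1902] twist 0.0063 dist mm 76.1
```

View pics/w11.png

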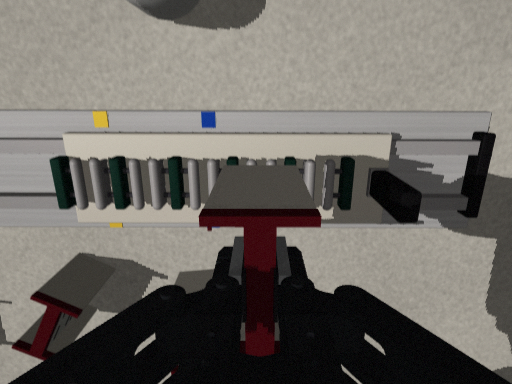

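Emit:
move_arm([
  [-0.002,0,0.05,0,0],
  [-0.002,0,0.1,0,0],
  [-0.002,0,0.15,0,0],
  [-0.002,0,0.19,0,0],
  [-0.002,0,0.21,0,0],
  [-0.002,0,0.225,0,0],
  [-0.002,0,0.225,0,0],
  [-0.002,0,0.225,0,0],
])

```text
t: 8.23
tcp_pos: [0.5995, -0.0438, 0.1161]
tool_rot: [0.999, 0.053, -0.002, -0.0]
force: [-3.5, 0.9, -1.9]
finger_gap: 0.13
```

```bash
python3 -c "
from post import *
a=look('w12')
go(.6032,-.0425,.10,.107)
"
```

```text
post [481. 253.] [ 458  221   54   58 1736] [ 0.6127 -0.1482  0.1101] [ 0.6013 -0.1634  0.1   ] [ 0.6282 -0.1448  0.1158] ray [ 0.6169 -0.1459  0.115 ]
post [239. 238.] [235 237   9   4  31] [ 0.6101 -0.0323  0.1102] [ 0.6094 -0.0343  0.1087] [ 0.6106 -0.0303  0.1119] ray [ 0.6124 -0.0324  0.115 ]
post [280. 238.] [276 237   9   4  31] [ 0.6119 -0.0519  0.1099] [ 0.6112 -0.0537  0.1087] [ 0.6125 -0.0498  0.1119] ray [ 0.6144 -0.0512  0.115 ]
t 8.28 tcp [ 0.5998 -0.0438  0.1164] yaw 0.1067 F [-2.8  0.7 -1.6] gap 0.127 q6 1.21
delta units [ 0.0089 -0.0023  0.041 ] twist -0.0005 dist mm 16.8
```

View pics/w12.png

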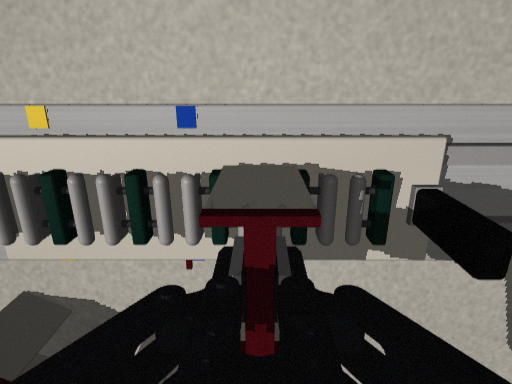

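```bash
python3 -c "
from post import *
c,p,d=snap('wrist'); W=cloud(c,d)
for u,v in [(150,148),(150,250),(330,150),(330,250),(163,210),(192,200),(176,200),(327,210),(355,210),(341,210),(220,180),(60,210),(300,180),(315,195),(203,195)]: print(u,v,W[v,u].round(4))
go(.6032,-.0425,.10,.107)
"
```

```text
150 148 [0.6332 0.0336 0.0389]
150 250 [0.5578 0.0331 0.0408]
330 150 [ 0.6449 -0.0852  0.04  ]
330 250 [ 0.5716 -0.0983  0.04  ]
163 210 [0.5978 0.0191 0.0577]
192 200 [0.6069 0.0008 0.0581]
176 200 [0.5987 0.0152 0.0401]
327 210 [ 0.6095 -0.0857  0.0584]
355 210 [ 0.6109 -0.104   0.057 ]
341 210 [ 0.6031 -0.1009  0.0385]
220 180 [ 0.6305 -0.0188  0.0856]
60 210 [0.5892 0.0873 0.0544]
300 180 [ 0.6355 -0.0609  0.087 ]
315 195 [ 0.6123 -0.0807  0.0387]
203 195 [ 0.6044 -0.0033  0.04  ]
t 8.33 tcp [ 0.6    -0.0438  0.1166] yaw 0.1069 F [-4.   0.1  0.1] gap 0.133 q6 1.21
delta units [ 0.0083 -0.0023  0.0416] twist -0.0003 dist mm 17.0
```

Emit:
move_arm([
  [0.002,-0.001,-0.01,0,0],
  [0.006,-0.0023,-0.01,0,0],
  [0.006,-0.0023,-0.01,0,0],
  [0.006,-0.0023,-0.01,0,0],
  [0.006,-0.0023,-0.01,0,0],
  [0.006,-0.0023,-0.01,0,0],
  [0.006,-0.0023,-0.01,0,0],
  [0.006,-0.0023,-0.01,0,0],
])

```text
t: 9.0
tcp_pos: [0.6037, -0.0427, 0.1202]
tool_rot: [0.999, 0.053, 0.0, 0.0]
force: [0.0, 0.6, -1.8]
finger_gap: 0.126
```

```bash
python3 -c "
from post import *
go(.6032,-.0425,.10,.107)
"
```

```text
t 9.00 tcp [ 0.6037 -0.0427  0.1202] yaw 0.1068 F [ 0.   0.6 -1.8] gap 0.126 q6 1.21
delta units [-0.0011 -0.0007  0.0506] twist -0.0005 dist mm 20.2
```

Emit:
move_arm([
  [0,0,0.01,0,0],
  [0,0,0.018,0,0],
  [0,0,0.024,0,0],
  [0,0,0.03,0,0],
  [0,0,0.036,0,0],
  [0,0,0.042,0,0],
  [0,0,0.048,0,0],
  [0,0,0.052,0,0],
])

```text
t: 9.67
tcp_pos: [0.6038, -0.0428, 0.1032]
tool_rot: [0.999, 0.053, 0.0, 0.0]
force: [-8.9, 1.4, 34.6]
finger_gap: 0.132
```

```bash
python3 -c "
from post import *
snap('wrist','w13')
go(.6032,-.0425,.10,.107)
"
```

```text
t 9.72 tcp [ 0.6038 -0.0428  0.1032] yaw 0.1071 F [-6.6  0.1 23.5] gap 0.130 q6 1.21
delta units [-0.0014 -0.0009  0.0081] twist 0.0001 dist mm 3.3
```

View pics/w13.png

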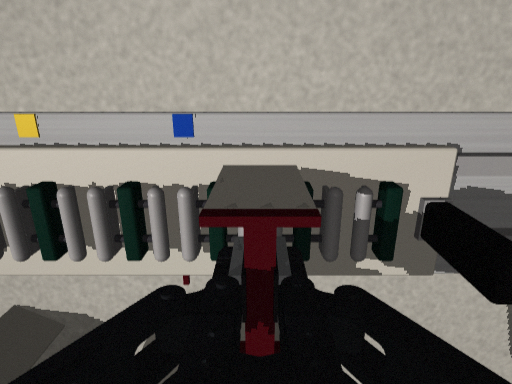

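```bash
cat >> pan.py <<'E'
def top(name=None,lo=.1,hi=.16):
    c,p,d=snap("wrist",name); W=cloud(c,d)
    k,l,st,ce=cv2.connectedComponentsWithStats(redmask(p),connectivity=8)
    for i in range(1,k):
        m=(l==i)&(W[...,2]>.06)
        if m.sum()<60: continue
        z=W[m][:,2]; hist,e=np.histogram(z,bins=np.arange(.06,.3,.001)); b=hist.argmax()
        pk=z[(z>e[b]-.002)&(z<e[b]+.003)]
        print("red",ce[i].round(),m.sum(),"top z mode %.4f med %.4f"%(e[b],np.median(pk)),"xy range",W[m].min(0)[:2].round(3),W[m].max(0)[:2].round(3))
E
python3 -c "
from pan import *
top()
go(.6032,-.0425,.10,.107)"
```

```text
red [260. 234.] 2685 top z mode 0.1230 med 0.1236 xy range [ 0.614 -0.062] [ 0.64  -0.016]
red [259. 341.] 830 top z mode 0.1230 med 0.1237 xy range [ 0.57  -0.053] [ 0.59  -0.037]
t 9.77 tcp [ 0.6038 -0.0428  0.1032] yaw 0.1071 F [-5.7  1.3 24. ] gap 0.128 q6 1.21
delta units [-0.0013 -0.0009  0.0081] twist 0.0002 dist mm 3.3
```

Emit:
move_arm([
  [0,0,-0.005,0,40],
  [0,0,-0.005,0,40],
  [0,0,-0.005,0,40],
  [0,0,-0.1,0,40],
  [0,0,-0.2,0,60],
  [0,0,-0.3,0,80],
  [0,0,-0.38,0,100],
  [0,0,-0.38,0,100],
])

```text
t: 10.43
tcp_pos: [0.6078, -0.0437, 0.2583]
tool_rot: [0.999, 0.053, 0.007, 0.002]
force: [0.6, -0.5, 1.3]
finger_gap: 0.945
```

```bash
python3 -c "
from pan import *
top('w14')
go(.44,.012,.25,.205)
snap('side','s14')"
```

```text
red [257. 187.] 1416 top z mode 0.1230 med 0.1238 xy range [ 0.566 -0.068] [ 0.639 -0.016]
red [ 75. 290.] 518 top z mode 0.0840 med 0.0840 xy range [0.414 0.12 ] [0.478 0.177]
red [195. 311.] 717 top z mode 0.0830 med 0.0838 xy range [ 0.398 -0.016] [0.475 0.036]
t 10.48 tcp [ 0.606  -0.0433  0.255 ] yaw 0.1070 F [ 1.3 -0.3  0.3] gap 0.993 q6 1.21
delta units [-0.3979 -0.1818  0.0124] twist -0.1961 dist mm 175.0
```

View pics/w14.png

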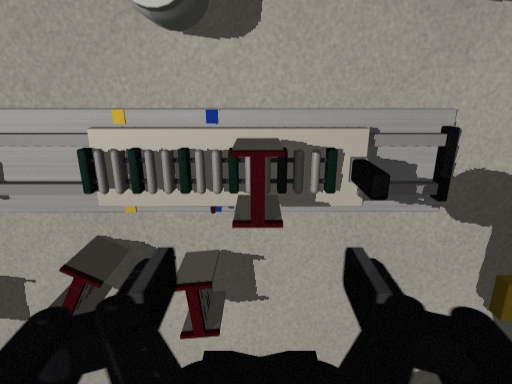

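View pics/s14.png

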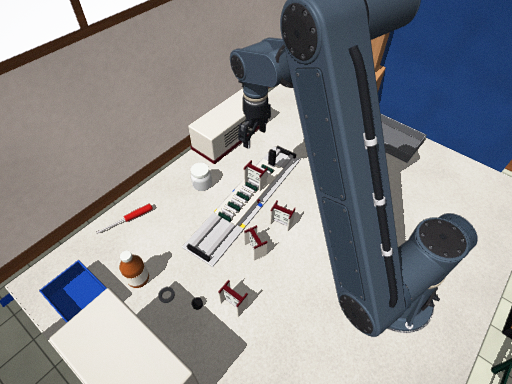

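Emit:
move_arm([
  [-0.4,-0.18,0,-0.2,100],
  [-0.4,-0.18,0,-0.2,100],
  [-0.4,-0.18,0,-0.2,100],
  [-0.4,-0.18,0,-0.2,100],
  [-0.4,-0.18,0,-0.2,100],
  [-0.4,-0.18,0,-0.2,60],
  [-0.4,-0.18,0,-0.2,60],
  [-0.4,-0.18,0,-0.2,60],
])

```text
t: 11.2
tcp_pos: [0.4386, 0.0112, 0.2511]
tool_rot: [0.995, 0.103, 0.0, 0.0]
force: [-0.3, -0.3, -0.2]
finger_gap: 0.613
```

```bash
python3 -c "
from pan import *
panels('w15')
go(.4361,.0123,.060,.205)"
```

```text
panel px [373.  24.] 1037 ctr 0.5899 -0.0548 size 30.2 55.0 yaw -1.466 pca -1.458  zmed 0.1236
panel px [113. 142.] 1296 ctr 0.4385 0.1538 size 46.0 69.9 yaw -0.386 pca -0.392  zmed 0.0839
panel px [258. 172.] 1182 ctr 0.4365 0.013 size 69.8 45.3 yaw 0.198 pca 0.204  zmed 0.0838
t 11.25 tcp [0.4388 0.0111 0.2511] yaw 0.2064 F [-0.1  0.3 -0.1] gap 0.600 q6 1.13
delta units [-0.006  -0.0043  0.4779] twist 0.0027 dist mm 191.2
```

View pics/w15.png

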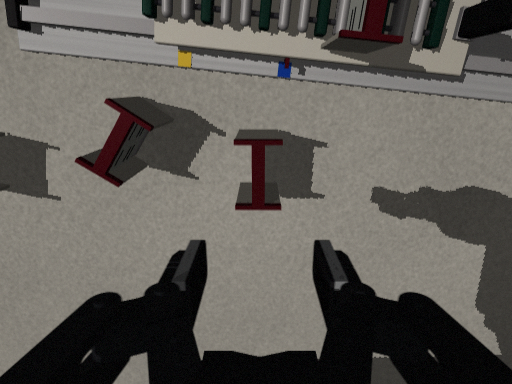

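Emit:
move_arm([
  [-0.006,-0.005,0.05,0,60],
  [-0.006,-0.005,0.15,0,60],
  [-0.006,-0.005,0.25,0,60],
  [-0.006,-0.005,0.33,0,60],
  [-0.006,-0.005,0.4,0,60],
  [-0.006,-0.005,0.44,0,60],
  [-0.006,-0.005,0.475,0,60],
  [-0.006,-0.005,0.475,0,60],
])

```text
t: 11.92
tcp_pos: [0.4344, 0.0128, 0.0584]
tool_rot: [0.995, 0.103, -0.002, -0.001]
force: [-0.3, 0.5, 0.4]
finger_gap: 0.601
```

```bash
python3 -c "
from pan import *
snap('wrist','w16')
go(.4364,.0127,.060,.203)"
```

```text
t 11.97 tcp [0.4348 0.0129 0.0597] yaw 0.2062 F [ 0.4  0.1 -0.3] gap 0.602 q6 1.14
delta units [ 0.0039  0.0012 -0.0008] twist 0.0064 dist mm 1.7
```

View pics/w16.png

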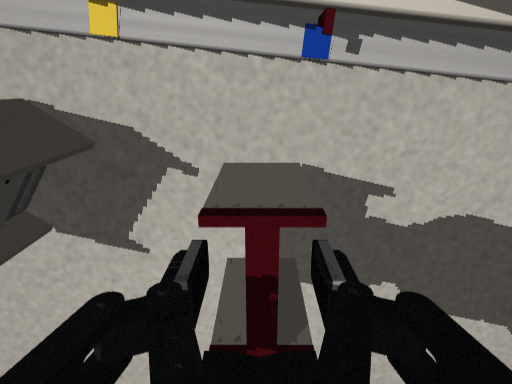

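Emit:
move_arm([
  [0.002,0.001,0,0,0],
  [0.002,0.001,0,0,0],
  [0.002,0.001,0,0,0],
  [0.002,0.001,0,0,0],
  [0.002,0.001,0,0,0],
  [0.002,0.001,0,0,0],
  [0.002,0.001,-0.04,0,0],
  [0.002,0.001,-0.1,0,0],
], force=60)

```text
t: 12.63
tcp_pos: [0.4333, 0.0134, 0.1007]
tool_rot: [0.995, 0.103, -0.003, -0.001]
force: [1.0, -0.3, -2.0]
finger_gap: 0.128
```

```bash
python3 -c "
from pan import *
go(.5974,.0112,.215,.107)"
```

```text
t 12.63 tcp [0.4333 0.0134 0.1007] yaw 0.2066 F [ 1.  -0.3 -2. ] gap 0.128 q6 1.14
delta units [ 0.4004  0.0895 -0.2858] twist 0.1993 dist mm 200.0
```

Emit:
move_arm([
  [0,0,-0.1,0,0],
  [0.05,0.01,-0.2,0.05,0],
  [0.12,0.03,-0.285,0.1,0],
  [0.22,0.05,-0.285,0.15,0],
  [0.32,0.07,-0.285,0.2,0],
  [0.395,0.088,-0.285,0.2,0],
  [0.395,0.088,-0.285,0.2,0],
  [0.395,0.088,-0.285,0.2,0],
])

```text
t: 13.3
tcp_pos: [0.5974, 0.011, 0.2148]
tool_rot: [0.999, 0.054, -0.001, -0.0]
force: [-1.1, 0.6, -1.2]
finger_gap: 0.134
```

```bash
python3 -c "
from post import *
a=look('w17');slots(*a)
go(.5974,.0112,.12,.107)"
```

```text
post [334. 154.] [302 152  66   8 209] [ 0.6371 -0.0384  0.1208] [ 0.6305 -0.0618  0.1127] [ 0.6398 -0.0155  0.1252] ray [ 0.636  -0.0395  0.115 ]
post [329. 206.] [ 298  159   61   84 2121] [ 0.597  -0.0406  0.1235] [ 0.5652 -0.0686  0.1001] [ 0.633  -0.0209  0.1257] ray [ 0.5952 -0.0434  0.115 ]
post [469. 194.] [452 176  35  36 982] [ 0.6157 -0.1501  0.1133] [ 0.601  -0.1628  0.1   ] [ 0.6278 -0.1451  0.1163] ray [ 0.6167 -0.1487  0.115 ]
green [120. 174.] 655 [0.5845 0.1434 0.0552] [0.559 0.138 0.043] [0.607 0.152 0.057]
green [176. 174.] 591 [0.5905 0.0908 0.0552] [0.564 0.084 0.044] [0.613 0.098 0.057]
green [231. 156.] 147 [0.613  0.04   0.0551] [0.606 0.035 0.046] [0.619 0.045 0.057]
green [288. 156.] 151 [ 0.6183 -0.0126  0.0551] [ 0.612 -0.018  0.047] [ 0.625 -0.008  0.057]
green [399. 174.] 655 [ 0.613  -0.1201  0.0548] [ 0.588 -0.128  0.041] [ 0.636 -0.115  0.057]
green [345. 181.] 220 [ 0.6009 -0.0705  0.0555] [ 0.582 -0.075  0.053] [ 0.619 -0.066  0.057]
blue [260. 112.] 195 [0.6522 0.0172 0.0088] [0.645 0.01  0.007] [0.66  0.024 0.011]
yel [154. 112.] 203 [0.6404 0.126
[... 448 characters left out ...]
] [ 0.578 -0.039  0.116] [0.635 0.038 0.238]
red [334. 224.] 26 [ 0.5835 -0.0485  0.1236] [ 0.582 -0.051  0.122] [ 0.587 -0.042  0.125]
red [333. 235.] 38 [ 0.5738 -0.0477  0.1237] [ 0.568 -0.051  0.122] [ 0.581 -0.044  0.125]
red [108. 306.] 567 [0.4575 0.1482 0.084 ] [0.425 0.062 0.04 ] [0.604 0.166 0.27 ]
red [262. 312.] 40 [0.589  0.0096 0.2359] [0.585 0.007 0.235] [0.591 0.012 0.237]
red [259. 340.] 874 [0.574  0.0093 0.2362] [0.565 0.002 0.23 ] [0.585 0.016 0.238]
red [ 74. 336.] 30 [0.4142 0.1829 0.0836] [0.41  0.179 0.082] [0.418 0.188 0.085]
t 13.35 tcp [0.5955 0.0113 0.2144] yaw 0.1071 F [-1.2 -0.1 -1.1] gap 0.128 q6 1.30
delta units [0.0048 0.0008 0.2361] twist 0.0001 dist mm 94.4
```

View pics/w17.png

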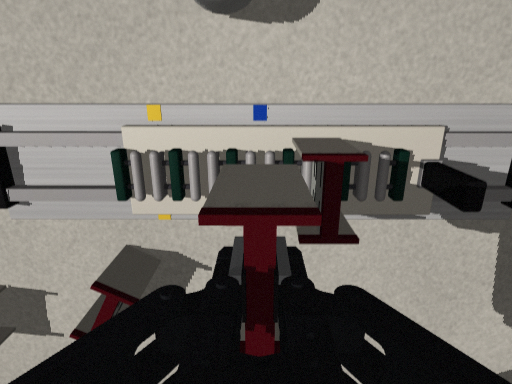

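Emit:
move_arm([
  [0.005,0,0.05,0,0],
  [0.005,0,0.1,0,0],
  [0.005,0,0.15,0,0],
  [0.005,0,0.19,0,0],
  [0.005,0,0.22,0,0],
  [0.005,0,0.235,0,0],
  [0.005,0,0.235,0,0],
  [0.005,0,0.235,0,0],
])

```text
t: 14.02
tcp_pos: [0.5985, 0.0113, 0.1217]
tool_rot: [0.999, 0.053, -0.0, -0.0]
force: [-0.8, 0.1, -0.8]
finger_gap: 0.131
```

```bash
python3 -c "
from post import *
go(.5974,.0112,.10,.107)"
```

```text
t 14.02 tcp [0.5985 0.0113 0.1217] yaw 0.1068 F [-0.8  0.1 -0.8] gap 0.131 q6 1.30
delta units [-0.0028 -0.0001  0.0544] twist -0.0005 dist mm 21.8
```

Emit:
move_arm([
  [0,0,0.01,0,0],
  [0,0,0.018,0,0],
  [0,0,0.026,0,0],
  [0,0,0.034,0,0],
  [0,0,0.042,0,0],
  [0,0,0.05,0,0],
  [0,0,0.056,0,0],
  [0,0,0.056,0,0],
])

```text
t: 14.68
tcp_pos: [0.5998, 0.0111, 0.1024]
tool_rot: [0.999, 0.053, 0.001, 0.0]
force: [-3.7, 0.4, 18.4]
finger_gap: 0.132
```

```bash
python3 -c "
from pan import *
top('w18')
go(.5974,.0112,.10,.107)"
```

```text
red [260. 266.] 4778 top z mode 0.1230 med 0.1237 xy range [ 0.567 -0.008] [0.637 0.038]
red [396. 247.] 3443 top z mode 0.1230 med 0.1236 xy range [ 0.597 -0.062] [ 0.64  -0.015]
red [418. 214.] 72 top z mode 0.1160 med 0.1159 xy range [ 0.637 -0.062] [ 0.64  -0.034]
t 14.73 tcp [0.5998 0.0111 0.1024] yaw 0.1070 F [-4.   0.5 17.8] gap 0.131 q6 1.30
delta units [-0.0059 -0.0008  0.0059] twist 0.0 dist mm 3.4
```

View pics/w18.png

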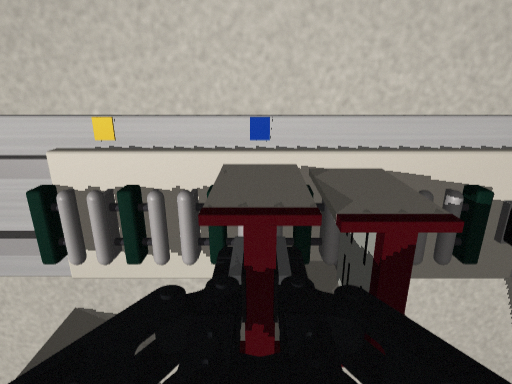

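Emit:
move_arm([
  [0,0,-0.005,0,35],
  [0,0,-0.005,0,35],
  [0,0,-0.005,0,35],
  [0,0,-0.1,0,35],
  [0,0,-0.2,0,60],
  [0,0,-0.3,0,60],
  [0,0,-0.38,0,60],
  [0,0,-0.38,0,60],
])

```text
t: 15.4
tcp_pos: [0.6031, 0.0107, 0.2581]
tool_rot: [0.999, 0.054, 0.007, 0.002]
force: [1.0, 0.4, 0.3]
finger_gap: 0.604
```

```bash
python3 -c "
from pan import *
top('w19')
go(.4385,.1538,.25,-.388)"
```

```text
red [258. 186.] 1484 top z mode 0.1230 med 0.1237 xy range [ 0.563 -0.014] [0.636 0.038]
red [318. 189.] 1518 top z mode 0.1230 med 0.1237 xy range [ 0.565 -0.068] [ 0.639 -0.015]
red [127. 284.] 340 top z mode 0.0830 med 0.0840 xy range [0.44  0.119] [0.479 0.163]
t 15.45 tcp [0.6013 0.0109 0.2548] yaw 0.1069 F [ 0.7  0.3 -0.5] gap 0.603 q6 1.30
delta units [-0.3665 -0.3985  0.012 ] twist 0.9899 dist mm 216.6
```

View pics/w19.png

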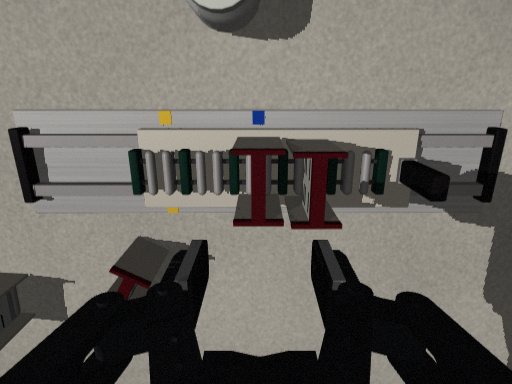

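Emit:
move_arm([
  [-0.365,-0.398,0,0.98,60],
  [-0.365,-0.398,0,0.98,60],
  [-0.365,-0.398,0,0.98,60],
  [-0.365,-0.398,0,0.98,60],
  [-0.365,-0.398,0,0.98,60],
  [-0.365,-0.398,0,0.98,60],
  [-0.365,-0.398,0,0.98,60],
  [-0.365,-0.398,0,0.98,60],
])

```text
t: 16.12
tcp_pos: [0.4367, 0.154, 0.2503]
tool_rot: [0.982, -0.19, -0.0, 0.0]
force: [0.6, 0.3, 0.2]
finger_gap: 0.602
```

```bash
python3 -c "
from pan import *
panels('w20')
go(.4385,.1538,.060,-.388)"
```

```text
panel px [260. 169.] 1187 ctr 0.4389 0.1537 size 45.1 70.0 yaw -0.387 pca -0.398  zmed 0.0838
panel px [120. 277.] 562 ctr 0.3795 0.3386 size 49.3 46.0 yaw 0.03 pca 0.053  zmed 0.084
t 16.17 tcp [0.4377 0.1536 0.2505] yaw -0.3831 F [ 0.5 -0.2 -0.2] gap 0.599 q6 2.05
delta units [ 0.0016 -0.0013  0.4763] twist 0.0099 dist mm 190.5
```

View pics/w20.png

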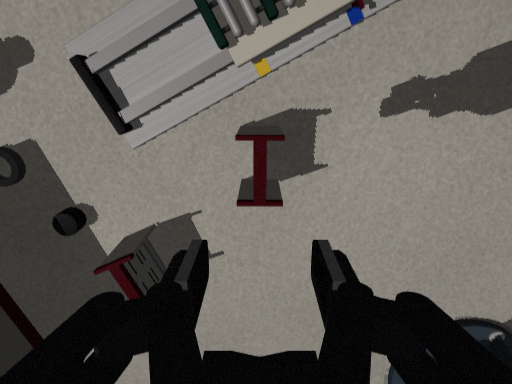

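Emit:
move_arm([
  [0.004,-0.001,0.05,0.01,60],
  [0.004,-0.001,0.15,0.01,60],
  [0.004,-0.001,0.25,0.01,60],
  [0.004,-0.001,0.33,0.01,60],
  [0.004,-0.001,0.4,0.01,60],
  [0.004,-0.001,0.44,0.01,60],
  [0.004,-0.001,0.475,0.01,60],
  [0.004,-0.001,0.475,0.01,60],
])

```text
t: 16.83
tcp_pos: [0.4386, 0.1523, 0.0579]
tool_rot: [0.981, -0.194, -0.002, 0.001]
force: [-0.1, -0.4, -0.3]
finger_gap: 0.602
```

```bash
python3 -c "
from pan import *
snap('wrist','w21')
go(.4388,.1537,.060,-.39)"
```

```text
t 16.88 tcp [0.439  0.1526 0.0592] yaw -0.3903 F [-0.7 -0.2 -0.6] gap 0.599 q6 2.05
delta units [-0.0016 -0.0024 -0.002 ] twist -0.0005 dist mm 1.4
```

View pics/w21.png

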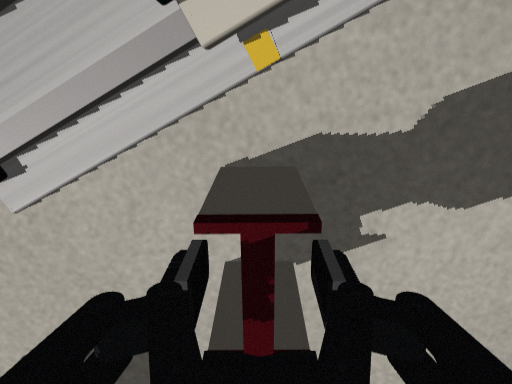

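Emit:
move_arm([
  [0,-0.002,-0.002,0,0],
  [0,-0.002,-0.002,0,0],
  [0,-0.002,-0.002,0,0],
  [0,-0.002,-0.002,0,0],
  [0,-0.002,-0.002,0,0],
  [0,-0.002,-0.002,0,0],
  [0,-0.002,-0.04,0,0],
  [0,-0.002,-0.1,0,0],
], force=60)

```text
t: 17.55
tcp_pos: [0.437, 0.1543, 0.1001]
tool_rot: [0.981, -0.193, -0.002, 0.001]
force: [-0.1, 0.6, -0.3]
finger_gap: 0.13
```

```bash
python3 -c "
from pan import *
snap('wrist','w22')
go(.5917,.0649,.215,.107)"
```

```text
t 17.60 tcp [0.4396 0.1548 0.1044] yaw -0.3878 F [ 0.7 -0.4  0.8] gap 0.129 q6 2.06
delta units [ 0.437   0.0644 -0.2764] twist -0.9895 dist mm 208.4
```

Emit:
move_arm([
  [0,0,-0.1,-0.15,0],
  [0.02,0,-0.2,-0.35,0],
  [0.1,0.02,-0.28,-0.55,0],
  [0.2,0.03,-0.28,-0.75,0],
  [0.3,0.045,-0.28,-0.95,0],
  [0.4,0.06,-0.28,-0.99,0],
  [0.435,0.065,-0.28,-0.99,0],
  [0.435,0.065,-0.28,-0.99,0],
])

```text
t: 18.27
tcp_pos: [0.5938, 0.062, 0.213]
tool_rot: [0.999, 0.052, 0.002, 0.001]
force: [-0.2, -0.9, -2.0]
finger_gap: 0.136
```

```bash
python3 -c "
from post import *
a=look('w23');slots(*a)
go(.5917,.0649,.12,.107)" | grep -v red
```

```text
post [370. 156.] [298 151 139  14 542] [ 0.6352 -0.0156  0.1216] [ 0.6277 -0.0608  0.1027] [0.6396 0.0386 0.1257] ray [ 0.6343 -0.015   0.115 ]
post [326. 207.] [ 294  160   61   84 2074] [0.5935 0.0128 0.1235] [ 0.5623 -0.014   0.1   ] [0.6309 0.0314 0.126 ] ray [0.591  0.0103 0.115 ]
post [391. 218.] [ 356  162   68   85 2018] [ 0.5856 -0.0381  0.1226] [ 0.565  -0.0676  0.1   ] [ 0.6334 -0.0216  0.1255] ray [ 0.5878 -0.0421  0.115 ]
green [172. 178.] 581 [0.584  0.1445 0.0552] [0.558 0.138 0.045] [0.607 0.152 0.058]
green [227. 159.] 122 [0.608  0.094  0.0552] [0.601 0.089 0.04 ] [0.613 0.101 0.058]
green [284. 158.] 122 [0.6136 0.0412 0.055 ] [0.608 0.036 0.047] [0.619 0.046 0.057]
green [451. 176.] 753 [ 0.6128 -0.1193  0.0544] [ 0.587 -0.128  0.04 ] [ 0.635 -0.115  0.057]
green [342. 182.] 268 [ 0.5971 -0.016   0.0554] [ 0.576 -0.021  0.054] [ 0.616 -0.011  0.057]
blue [308. 115.] 196 [0.6521 0.018  0.0088] [0.644 0.011 0.007] [0.66  0.025 0.011]
yel [202. 116.] 209 [0.6402 0.127  0.0089] [0.632 0.12  0.007] [0.648 0.134 0.011]
t 18.32 tcp [0.5907 0.0635 0.2125] yaw 0.1048 F [-1.  -0.2 -1.4] gap 0.131 q6 1.39
delta units [ 0.0029 -0.0032  0.2311] twist -0.0045 dist mm 92.5
```

View pics/w23.png

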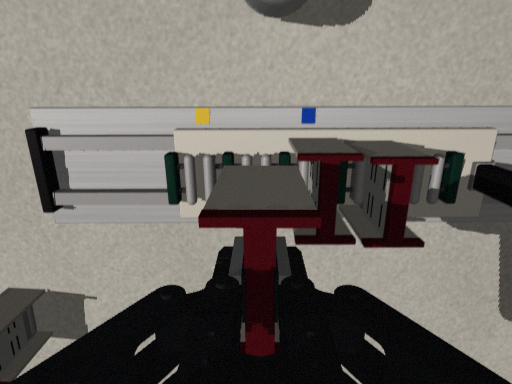

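Emit:
move_arm([
  [0.003,-0.003,0.05,0,0],
  [0.003,-0.003,0.1,0,0],
  [0.003,-0.003,0.15,0,0],
  [0.003,-0.003,0.19,0,0],
  [0.003,-0.003,0.22,0,0],
  [0.003,-0.003,0.225,0,0],
  [0.003,-0.003,0.225,0,0],
  [0.003,-0.003,0.225,0,0],
])

```text
t: 18.98
tcp_pos: [0.5903, 0.0665, 0.1236]
tool_rot: [0.999, 0.054, -0.0, -0.0]
force: [0.8, 0.5, -2.5]
finger_gap: 0.126
```

```bash
python3 -c "
from pan import *
top('w24')
go(.592,.0652,.10,.107)"
```

```text
red [382. 222.] 3455 top z mode 0.1230 med 0.1237 xy range [ 0.578 -0.009] [0.637 0.039]
red [374. 184.] 76 top z mode 0.1150 med 0.1158 xy range [0.632 0.002] [0.636 0.036]
red [488. 235.] 2377 top z mode 0.1230 med 0.1236 xy range [ 0.566 -0.05 ] [ 0.637 -0.014]
red [260. 268.] 4507 top z mode 0.1440 med 0.1446 xy range [0.556 0.047] [0.627 0.093]
t 19.03 tcp [0.5909 0.0664 0.124 ] yaw 0.1074 F [ 0.2 -0.6 -1.1] gap 0.128 q6 1.39
delta units [0.0023 0.0032 0.06  ] twist 0.0009 dist mm 24.1
```

View pics/w24.png

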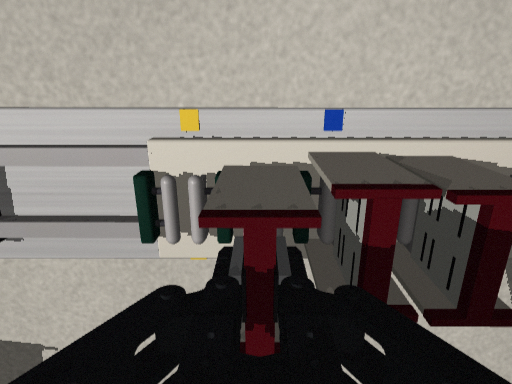

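Emit:
move_arm([
  [0.002,0.003,0.005,0,0],
  [0.002,0.003,0.015,0,0],
  [0.002,0.003,0.024,0,0],
  [0.002,0.003,0.033,0,0],
  [0.002,0.003,0.042,0,0],
  [0.002,0.003,0.05,0,0],
  [0.002,0.003,0.058,0,0],
  [0.002,0.003,0.06,0,0],
])

```text
t: 19.7
tcp_pos: [0.5925, 0.0647, 0.1025]
tool_rot: [0.999, 0.053, 0.001, 0.0]
force: [-6.0, -1.3, 27.1]
finger_gap: 0.133
```

```bash
python3 -c "
from pan import *
top('w25')
go(.592,.0652,.10,.107)"
```

```text
red [397. 241.] 3890 top z mode 0.1230 med 0.1236 xy range [ 0.589 -0.015] [0.637 0.039]
red [493. 224.] 573 top z mode 0.1230 med 0.1235 xy range [ 0.622 -0.035] [ 0.636 -0.014]
red [260. 268.] 4608 top z mode 0.1230 med 0.1237 xy range [0.559 0.045] [0.629 0.092]
red [505. 322.] 67 top z mode 0.1230 med 0.1237 xy range [ 0.586 -0.043] [ 0.593 -0.036]
red [503. 340.] 107 top z mode 0.1230 med 0.1237 xy range [ 0.575 -0.046] [ 0.587 -0.038]
t 19.75 tcp [0.5925 0.0647 0.1025] yaw 0.1068 F [-4.8 -0.  20.8] gap 0.130 q6 1.39
delta units [-0.0012 -0.0014  0.0064] twist -0.0005 dist mm 2.6
```

View pics/w25.png

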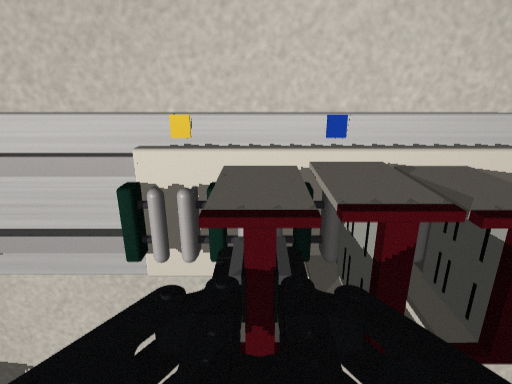

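Third home (top 0.1237). Release and go to panel D.

Emit:
move_arm([
  [0,0,-0.005,0,35],
  [0,0,-0.005,0,35],
  [0,0,-0.005,0,35],
  [0,0,-0.1,0,35],
  [0,0,-0.2,0,60],
  [0,0,-0.3,0,60],
  [0,0,-0.38,0,60],
  [0,0,-0.38,0,60],
])

```text
t: 20.42
tcp_pos: [0.5961, 0.0646, 0.2579]
tool_rot: [0.999, 0.053, 0.007, 0.001]
force: [0.1, 0.0, -0.2]
finger_gap: 0.602
```

```bash
python3 -c "
from pan import *
top('w26')
go(.368,.338,.25,.12)
snap('side','s26')
snap('scene','c26')"
```

```text
red [319. 184.] 1581 top z mode 0.1230 med 0.1236 xy range [ 0.562 -0.013] [0.637 0.039]
red [259. 186.] 1457 top z mode 0.1230 med 0.1237 xy range [0.554 0.038] [0.628 0.091]
red [382. 170.] 998 top z mode 0.1230 med 0.1237 xy range [ 0.595 -0.061] [ 0.64  -0.015]
red [ 10. 334.] 592 top z mode 0.0840 med 0.0840 xy range [0.333 0.316] [0.404 0.353]
t 20.47 tcp [0.5943 0.0646 0.2546] yaw 0.1069 F [0.3 0.  0.3] gap 0.601 q6 1.39
delta units [-0.4895 -0.7399  0.0116] twist -0.0262 dist mm 354.9
```

View pics/s26.png

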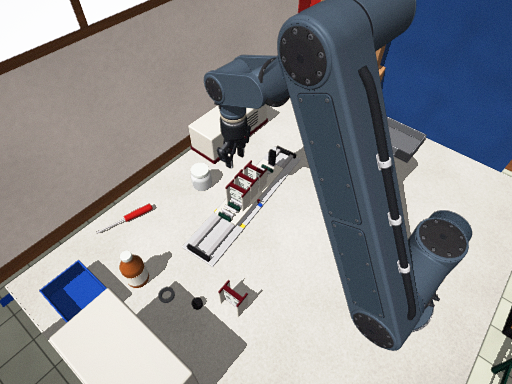

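View pics/c26.png

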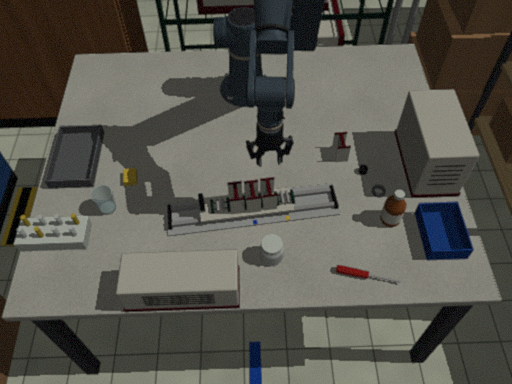

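Emit:
move_arm([
  [-0.48,-0.73,0,0,60],
  [-0.48,-0.73,0,0,60],
  [-0.48,-0.73,0,0,60],
  [-0.48,-0.73,0,0,60],
  [-0.48,-0.73,0,0,60],
  [-0.48,-0.73,0,0,60],
  [-0.48,-0.73,0,0,60],
  [-0.48,-0.73,0,0,60],
])

```text
t: 21.23
tcp_pos: [0.3772, 0.3226, 0.2487]
tool_rot: [0.999, 0.053, -0.003, 0.001]
force: [-0.1, 1.0, 0.6]
finger_gap: 0.6
```

```bash
python3 -c "
from pan import *
panels('w27')
go(.368,.338,.25,.107)"
```

```text
panel px [241. 181.] 934 ctr 0.3674 0.3406 size 68.6 41.4 yaw 0.039 pca 0.035  zmed 0.0838
t 21.28 tcp [0.3713 0.3274 0.2486] yaw 0.1112 F [-2.7  3.  -0.2] gap 0.598 q6 1.95
delta units [-0.0053 -0.0272 -0.0034] twist 0.0085 dist mm 11.2
```

View pics/w27.png

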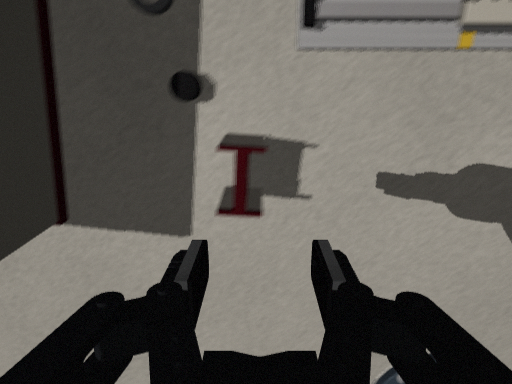

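Blurred slightly by residual motion; looking again while settled.

```bash
python3 -c "
from pan import *
panels('w28');panels('w28b')
go(.3680,.3395,.060,.055)"
```

```text
panel px [250. 171.] 1189 ctr 0.3691 0.3381 size 70.3 45.0 yaw 0.05 pca 0.048  zmed 0.0838
panel px [246. 174.] 1196 ctr 0.3693 0.3377 size 70.0 45.2 yaw 0.049 pca 0.042  zmed 0.0837
t 21.38 tcp [0.3765 0.3234 0.2489] yaw 0.1127 F [ 0.8 -0.8  0.3] gap 0.601 q6 1.94
delta units [-0.0165 -0.0425  0.4722] twist 0.1154 dist mm 189.7
```

Emit:
move_arm([
  [-0.013,-0.025,0,0.12,60],
  [-0.013,-0.025,0.05,0.12,60],
  [-0.013,-0.025,0.1,0.12,60],
  [-0.013,-0.025,0.15,0.12,60],
  [-0.013,-0.025,0.2,0.12,60],
  [-0.013,-0.025,0.2,0.12,60],
  [-0.013,-0.025,0.2,0.12,60],
  [-0.013,-0.025,0.2,0.12,60],
])

```text
t: 22.05
tcp_pos: [0.3746, 0.331, 0.1711]
tool_rot: [1.0, 0.023, -0.0, 0.0]
force: [0.2, 0.2, 0.0]
finger_gap: 0.607
```

```bash
python3 -c "
from pan import *
panels('w29');panels('w29b')
go(.3692,.3379,.060,.046)"
```

```text
panel px [251. 205.] 2010 ctr 0.369 0.3381 size 69.5 45.3 yaw 0.046 pca 0.039  zmed 0.0838
panel px [251. 206.] 2012 ctr 0.369 0.3382 size 69.8 45.6 yaw 0.052 pca 0.051  zmed 0.0838
t 22.15 tcp [0.3749 0.3316 0.1719] yaw 0.0462 F [ 0.2 -0.5  0.5] gap 0.596 q6 2.03
delta units [-0.0134 -0.0164  0.2799] twist 0.0003 dist mm 112.3
```

View pics/w29b.png

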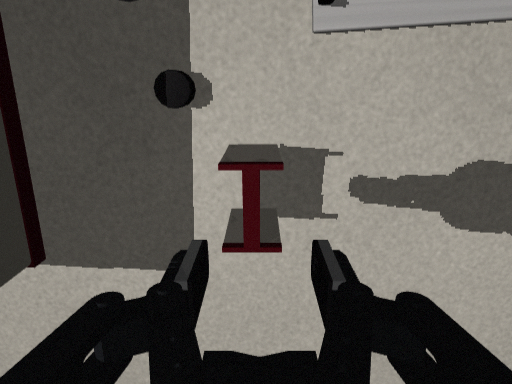

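Settled now; descend.

Emit:
move_arm([
  [-0.012,-0.016,0.02,0,60],
  [-0.012,-0.016,0.08,0,60],
  [-0.012,-0.016,0.14,0,60],
  [-0.012,-0.016,0.2,0,60],
  [-0.012,-0.016,0.25,0,60],
  [-0.012,-0.016,0.28,0,60],
  [-0.012,-0.016,0.28,0,60],
  [-0.012,-0.016,0.28,0,60],
])

```text
t: 22.82
tcp_pos: [0.3684, 0.338, 0.0589]
tool_rot: [1.0, 0.024, -0.0, 0.0]
force: [-0.1, 0.2, 1.0]
finger_gap: 0.602
```

```bash
python3 -c "
from pan import *
snap('wrist','w30')
go(.369,.338,.060,.048)"
```

```text
t 22.87 tcp [0.3689 0.3383 0.0596] yaw 0.0471 F [0.4 0.6 0.1] gap 0.600 q6 2.04
delta units [ 0.0002  0.0007 -0.0011] twist -0.0018 dist mm 0.5
```

View pics/w30.png

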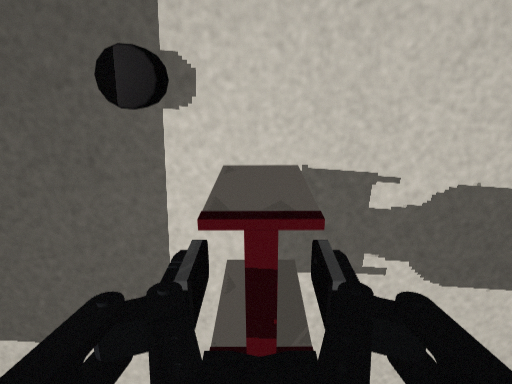

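Emit:
move_arm([
  [0,0,0,0,0],
  [0,0,0,0,0],
  [0,0,0,0,0],
  [0,0,0,0,0],
  [0,0,0,0,0],
  [0,0,0,0,0],
  [0,0,-0.04,0,0],
  [0,0,-0.1,0,0],
], force=60)

```text
t: 23.53
tcp_pos: [0.3672, 0.3367, 0.0979]
tool_rot: [1.0, 0.023, -0.002, 0.001]
force: [0.8, -0.6, -1.9]
finger_gap: 0.13
```

```bash
python3 -c "
from pan import *
go(.586,.1190,.215,.107)"
```

```text
t 23.53 tcp [0.3672 0.3367 0.0979] yaw 0.0466 F [ 0.8 -0.6 -1.9] gap 0.130 q6 2.04
delta units [ 0.5211  0.5692 -0.2928] twist -0.1209 dist mm 330.2
```

Emit:
move_arm([
  [0,0,-0.08,0,0],
  [0.03,0.03,-0.16,0,0],
  [0.09,0.1,-0.24,0,0],
  [0.15,0.17,-0.28,-0.05,0],
  [0.21,0.23,-0.28,-0.1,0],
  [0.27,0.29,-0.28,-0.12,0],
  [0.33,0.36,-0.28,-0.12,0],
  [0.38,0.42,-0.28,-0.12,0],
])

```text
t: 24.2
tcp_pos: [0.5298, 0.1751, 0.2112]
tool_rot: [0.999, 0.053, 0.0, 0.0]
force: [1.1, 0.7, -1.7]
finger_gap: 0.134
```

```bash
python3 -c "
from pan import *
go(.586,.1190,.215,.107)"
```

```text
t 24.20 tcp [0.5298 0.1751 0.2112] yaw 0.1061 F [ 1.1  0.7 -1.7] gap 0.134 q6 1.58
delta units [ 0.1249  0.1544 -0.0094] twist -0.0017 dist mm 79.5
```

Emit:
move_arm([
  [0.06,0.07,0,0,0],
  [0.1,0.12,0,0,0],
  [0.12,0.14,0,0,0],
  [0.125,0.148,0,0,0],
  [0.125,0.148,0,0,0],
  [0.125,0.148,0,0,0],
  [0.125,0.148,0,0,0],
  [0.125,0.148,0,0,0],
])

```text
t: 24.87
tcp_pos: [0.5831, 0.1249, 0.2111]
tool_rot: [0.999, 0.054, -0.001, -0.0]
force: [-0.6, 0.2, -1.1]
finger_gap: 0.137
```

```bash
python3 -c "
from post import *
a=look('w31');slots(*a)
go(.586,.1190,.12,.107)" | grep -v red
```

```text
post [418. 148.] [387 146  71  10 230] [0.6338 0.0184 0.1184] [ 0.6279 -0.0204  0.1023] [0.6366 0.0392 0.125 ] ray [0.6332 0.016  0.115 ]
post [344. 152.] [312 150  69   9 220] [0.6258 0.0699 0.1206] [0.6193 0.0454 0.1116] [0.6285 0.0917 0.1258] ray [0.6248 0.0681 0.115 ]
post [481. 153.] [456 151  56   8 201] [ 0.6359 -0.0263  0.1188] [ 0.631  -0.053   0.1122] [ 0.6386 -0.0072  0.1252] ray [ 0.6352 -0.0304  0.115 ]
post [448. 213.] [ 370  155  141   89 4434] [ 0.5841 -0.0339  0.1219] [ 0.562  -0.0688  0.1   ] [0.6326 0.0318 0.1256] ray [ 0.5862 -0.0204  0.115 ]
post [361. 159.] [355 157  17   8  34] [0.623  0.0581 0.1234] [0.6188 0.051  0.1224] [0.6238 0.0619 0.1248] ray [0.6211 0.0547 0.115 ]
post [339. 208.] [ 306  158   64   85 2234] [0.5817 0.0671 0.1234] [0.5544 0.0385 0.1   ] [0.6214 0.0847 0.126 ] ray [0.5811 0.0637 0.115 ]
green [238. 156.] 197 [0.6004 0.1472 0.0552] [0.591 0.142 0.044] [0.607 0.152 0.058]
green [296. 157.] 217 [0.6051 0.0941 0.0551] [0.593 0.088 0.044] [0.613 0.099 0.057]
green [355. 179.] 127 [0.5906 0.0354 0.0554] [0.57  0.032 0.054] [0.609 0.039 0.057]
green [510. 193.] 23 [ 0.5904 -0.12    0.0486] [ 0.587 -0.121  0.046] [ 0.595 -0.119  0.051]
blue [372. 110.] 207 [0.6528 0.0178 0.0087] [0.645 0.01  0.007] [0.66  0.025 0.011]
blue [357. 216.] 25 [0.5359 0.0089 0.0083] [0.534 0.004 0.007] [0.562 0.031 0.074]
yel [264. 110.] 211 [0.6409 0.1268 0.0088] [0.633 0.119 0.006] [0.648 0.134 0.011]
t 24.92 tcp [0.5834 0.1247 0.2112] yaw 0.1085 F [-0.6 -0.5 -1.8] gap 0.131 q6 1.49
delta units [0.0049 0.0149 0.228 ] twist 0.003 dist mm 91.4
```

View pics/w31.png

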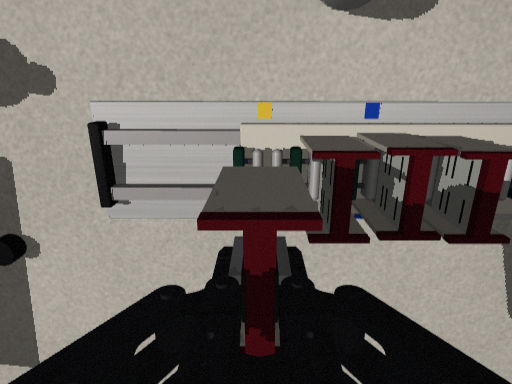

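Emit:
move_arm([
  [0.005,0.014,0.02,0,0],
  [0.005,0.014,0.08,0,0],
  [0.005,0.014,0.13,0,0],
  [0.005,0.014,0.18,0,0],
  [0.005,0.014,0.21,0,0],
  [0.005,0.014,0.223,0,0],
  [0.005,0.014,0.223,0,0],
  [0.005,0.014,0.223,0,0],
])

```text
t: 25.58
tcp_pos: [0.5875, 0.1182, 0.1222]
tool_rot: [0.999, 0.053, 0.0, 0.0]
force: [-0.9, 0.1, -1.6]
finger_gap: 0.134
```

```bash
python3 -c "
from pan import *
top('w32')
go(.586,.119,.0995,.107)"
```

```text
red [487. 209.] 1510 top z mode 0.1230 med 0.1236 xy range [0.618 0.008] [0.635 0.039]
red [381. 219.] 2269 top z mode 0.1230 med 0.1236 xy range [0.6   0.045] [0.629 0.092]
red [260. 237.] 2837 top z mode 0.1450 med 0.1458 xy range [0.596 0.099] [0.624 0.145]
red [258. 343.] 653 top z mode 0.1450 med 0.1459 xy range [0.557 0.11 ] [0.574 0.123]
t 25.63 tcp [0.5879 0.1182 0.1228] yaw 0.1069 F [ 0.5 -0.7 -1.6] gap 0.134 q6 1.48
delta units [-0.0045 -0.0025  0.0582] twist -0.0001 dist mm 23.4
```

View pics/w32.png

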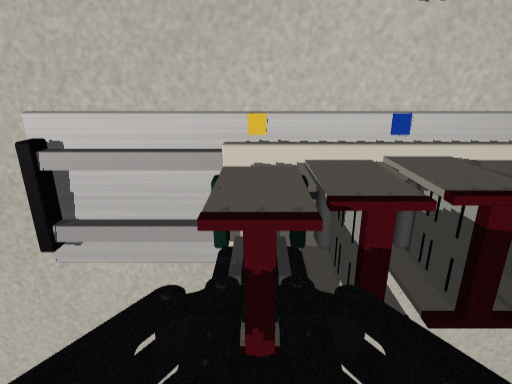

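Emit:
move_arm([
  [-0.003,-0.002,0.005,0,0],
  [-0.003,-0.002,0.014,0,0],
  [-0.003,-0.002,0.022,0,0],
  [-0.003,-0.002,0.03,0,0],
  [-0.003,-0.002,0.038,0,0],
  [-0.003,-0.002,0.046,0,0],
  [-0.003,-0.002,0.054,0,0],
  [-0.003,-0.002,0.058,0,0],
])

```text
t: 26.3
tcp_pos: [0.5863, 0.1187, 0.1]
tool_rot: [0.999, 0.053, 0.001, 0.0]
force: [-4.0, -0.6, 20.1]
finger_gap: 0.135
```

```bash
python3 -c "
from pan import *
top('w33')
go(.586,.119,.0995,.107)"
```

```text
red [494. 216.] 397 top z mode 0.1230 med 0.1234 xy range [0.627 0.03 ] [0.633 0.04 ]
red [401. 232.] 2507 top z mode 0.1230 med 0.1236 xy range [0.604 0.045] [0.629 0.092]
red [259. 238.] 2955 top z mode 0.1230 med 0.1236 xy range [0.592 0.099] [0.623 0.146]
red [403. 275.] 84 top z mode 0.1230 med 0.1236 xy range [0.597 0.059] [0.608 0.069]
red [257. 293.] 74 top z mode 0.1230 med 0.1237 xy range [0.585 0.118] [0.592 0.124]
red [258. 341.] 742 top z mode 0.1230 med 0.1237 xy range [0.556 0.11 ] [0.577 0.124]
t 26.35 tcp [0.5863 0.1187 0.1   ] yaw 0.1069 F [-1.7 -1.   7.9] gap 0.134 q6 1.48
delta units [-0.0008 -0.0009  0.0013] twist -0.0002 dist mm 0.7
```

View pics/w33.png

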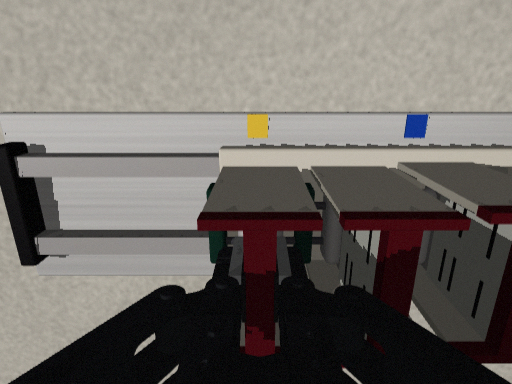

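Emit:
move_arm([
  [0,0,-0.002,0,35],
  [0,0,-0.002,0,35],
  [0,0,-0.002,0,35],
  [0,0,-0.1,0,35],
  [0,0,-0.2,0,50],
  [0,0,-0.3,0,50],
  [0,0,-0.38,0,50],
  [0,0,-0.38,0,50],
])

```text
t: 27.02
tcp_pos: [0.59, 0.1191, 0.258]
tool_rot: [0.999, 0.053, 0.007, 0.0]
force: [0.9, 1.1, 0.0]
finger_gap: 0.501
```

```bash
python3 -c "
from pan import *
top('w34')
go(.6153,-.1549,.25,.107)
for n in('scene','side'):
  c,p,d=snap(n,n+'34'); W=cloud(c,d)
  k,l,st,ce=cv2.connectedComponentsWithStats(redmask(p),connectivity=8)
  for i in range(1,k):
    if st[i,4]<6: continue
    w=np.nanmedian(W[l==i],0)
    if w[2]>-.01: print(n,ce[i].round(),st[i,4],w.round(3))
"
```

```text
red [383. 167.] 1084 top z mode 0.1230 med 0.1236 xy range [ 0.59  -0.008] [0.637 0.039]
red [260. 186.] 1428 top z mode 0.1230 med 0.1238 xy range [0.549 0.093] [0.622 0.145]
red [321. 186.] 1548 top z mode 0.1230 med 0.1237 xy range [0.555 0.038] [0.628 0.092]
red [444. 168.] 1023 top z mode 0.1230 med 0.1236 xy range [ 0.597 -0.061] [ 0.639 -0.014]
t 27.07 tcp [0.5882 0.119  0.2547] yaw 0.1070 F [-0.2 -0.2 -0.6] gap 0.499 q6 1.48
delta units [-0.0058  0.6881  0.0117] twist -0.0 dist mm 275.3
scene [285. 185.] 86 [0.59  0.121 0.123]
scene [268. 188.] 85 [0.6   0.067 0.124]
scene [253. 193.] 64 [0.619 0.015 0.124]
scene [236. 195.] 56 [ 0.626 -0.037  0.123]
scene [416. 195.] 10 [0.573 0.573 0.016]
scene [352. 272.] 239 [0.854 0.312 0.023]
scene [232. 306.] 15 [ 0.948 -0.057  0.016]
scene [198. 307.] 10 [ 0.948 -0.155  0.019]
scene [141. 309.] 7 [ 0.948 -0.326  0.017]
scene [148. 309.] 8 [ 0.949 -0.306  0.015]
scene [170. 308.] 16 [ 0.948 -0.241  0.016]
side [253. 131.] 67 [ 0.814 -0.286  0.011]
side [200. 153.] 46 [ 0.894 -0.039  0.012]
side [255. 168.] 81 [ 0.601 -0.039  0.124]
side [241. 183.] 187 [0.592 0.053 0.124]
side [228. 198.] 109 [0.58  0.121 0.125]
side [258. 200.] 6 [0.545 0.006 0.035]
side [138. 212.] 199 [0.84  0.314 0.022]
```

View pics/side34.png

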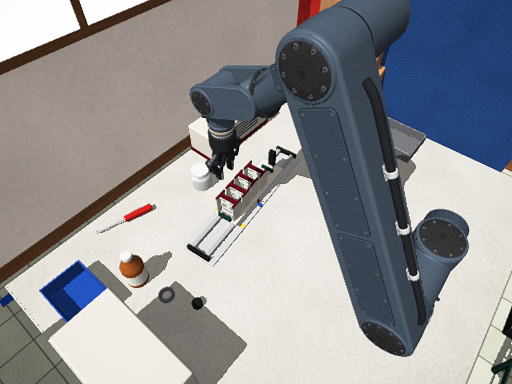

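View pics/scene34.png

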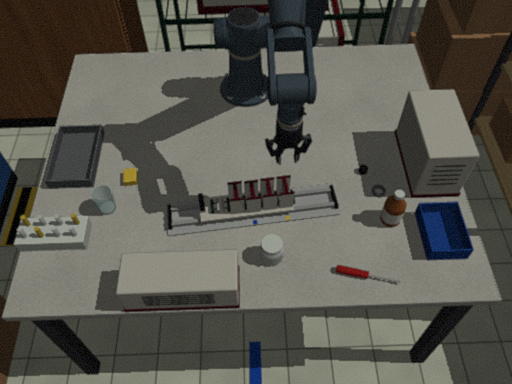

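View pics/w34.png

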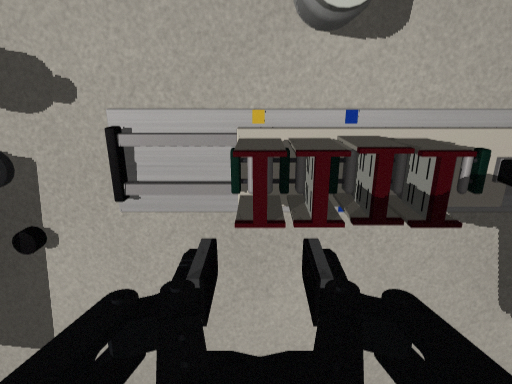

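Emit:
move_arm([
  [0.0,0.1,0,0,60],
  [0,0.2,0,0,60],
  [0,0.3,0,0,60],
  [-0.002,0.4,0,0,60],
  [-0.005,0.5,0,0,60],
  [-0.005,0.6,0,0,60],
  [-0.005,0.66,0,0,60],
  [-0.005,0.688,0,0,60],
])

```text
t: 27.83
tcp_pos: [0.6121, -0.1587, 0.2478]
tool_rot: [0.999, 0.051, -0.002, -0.001]
force: [0.4, 0.1, 0.3]
finger_gap: 0.603
```

```bash
python3 -c "
from post import *
look('w35');look('w35b')
go(.6153,-.1549,.087,.107)"
```

```text
post [122. 181.] [  21  135  140   87 2362] [ 0.5996 -0.0458  0.1209] [ 0.5659 -0.069   0.1   ] [0.6396 0.0532 0.1265] ray [ 0.6015 -0.0385  0.115 ]
post [ 42. 189.] [   0  140  105   82 3945] [0.5838 0.0291 0.1168] [ 0.5559 -0.0157  0.1   ] [0.6318 0.0666 0.1262] ray [0.5871 0.0313 0.115 ]
post [257. 177.] [248 162  18  31 517] [ 0.6171 -0.155   0.1141] [ 0.6026 -0.1634  0.1002] [ 0.6279 -0.1465  0.1166] ray [ 0.6173 -0.155   0.115 ]
post [ 94. 140.] [ 21 136 133  12 498] [ 0.6355 -0.0158  0.1149] [ 0.6274 -0.0619  0.1003] [0.6396 0.0523 0.1253] ray [ 0.6355 -0.0171  0.115 ]
post [ 42. 189.] [   0  140  104   82 3948] [0.5844 0.0288 0.1169] [ 0.5568 -0.0158  0.1   ] [0.6315 0.0669 0.1258] ray [0.5877 0.0313 0.115 ]
post [129. 193.] [ 100  147   61   75 1869] [ 0.5897 -0.0466  0.1227] [ 0.5658 -0.0689  0.1   ] [ 0.6353 -0.0221  0.126 ] ray [ 0.5914 -0.0448  0.115 ]
post [255. 178.] [247 163  18  30 525] [ 0.6168 -0.1543  0.1141] [ 0.6027 -0.1629  0.1007] [ 0.6277 -0.1459  0.1163] ray [ 0.6171 -0.1543  0.115 ]
t 27.93 tcp [ 0.6122 -0.1564  0.2483] yaw 0.1036 F [-0.5 -0.1 -0.5] gap 0.599 q6 1.04
delta units [ 0.0081 -0.0028  0.4033] twist -0.0067 dist mm 161.3
```

View pics/w35b.png

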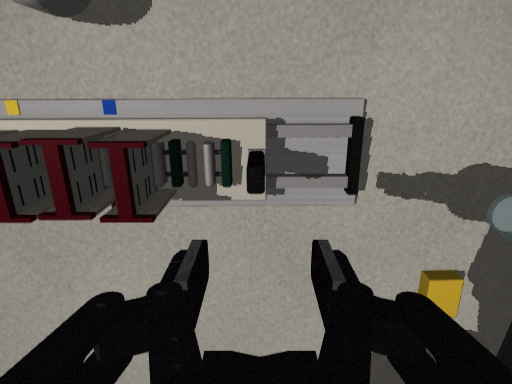

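Emit:
move_arm([
  [0.008,-0.003,0.08,0,60],
  [0.008,-0.003,0.16,0,60],
  [0.008,-0.003,0.23,0,60],
  [0.008,-0.003,0.29,0,60],
  [0.008,-0.003,0.35,0,60],
  [0.008,-0.003,0.4,0,60],
  [0.008,-0.003,0.4,0,60],
  [0.008,-0.003,0.4,0,60],
])

```text
t: 28.6
tcp_pos: [0.6148, -0.1507, 0.0892]
tool_rot: [0.999, 0.054, -0.002, -0.001]
force: [0.1, -0.3, 0.8]
finger_gap: 0.601
```

```bash
python3 -c "
from post import *
snap('wrist','w36')
go(.6153,-.1549,.087,.107)"
```

```text
t 28.65 tcp [ 0.6161 -0.1517  0.0907] yaw 0.1085 F [ 0.2 -0.3 -0.1] gap 0.598 q6 1.04
delta units [-0.0028  0.0078  0.0093] twist 0.0031 dist mm 5.0
```

View pics/w36.png

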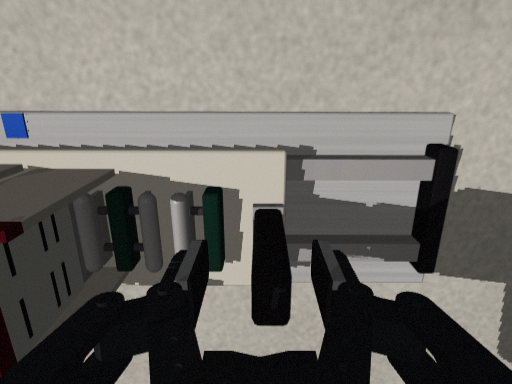

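Post at column 270, fingers' middle at 260: shift 3 mm right, then close.

Emit:
move_arm([
  [-0.002,0.008,0.008,0,60],
  [-0.002,0.008,0.008,0,60],
  [-0.002,0.008,0.008,0,60],
  [-0.002,0.008,0.008,0,0],
  [-0.002,0.008,0.008,0,0],
  [-0.002,0.008,0.008,0,0],
  [-0.002,0.008,0.008,0,0],
  [-0.002,0.008,0.008,0,0],
], force=80)

```text
t: 29.32
tcp_pos: [0.6157, -0.1556, 0.0883]
tool_rot: [0.999, 0.053, 0.0, -0.001]
force: [-1.2, 5.2, 5.6]
finger_gap: 0.174
```

```bash
python3 -c "
from post import *
snap('wrist','w37')
go(.6153-.11*.107,-.1549+.11*.9943,.087,.107)"
```

```text
t 29.37 tcp [ 0.6157 -0.1555  0.0883] yaw 0.1064 F [-0.2  4.4  5.8] gap 0.180 q6 1.04
delta units [-0.001  -0.2767  0.0031] twist -0.0013 dist mm 110.7
```

Emit:
move_arm([
  [0,-0.01,0,0,0],
  [0,-0.02,0,0,0],
  [0,-0.03,0,0,0],
  [0,-0.045,0,0,0],
  [0,-0.06,0,0,0],
  [0,-0.08,0,0,0],
  [0,-0.1,0,0,0],
  [0,-0.12,0,0,0],
])

```text
t: 30.03
tcp_pos: [0.6108, -0.1097, 0.0883]
tool_rot: [0.999, 0.053, 0.0, 0.001]
force: [-1.2, -1.9, 5.1]
finger_gap: 0.175
```

```bash
python3 -c "
from post import *
snap('wrist','w38')
go(.6153-.11*.107,-.1549+.11*.9943,.087,.107)"
```

```text
t 30.08 tcp [ 0.6106 -0.1073  0.0883] yaw 0.1066 F [-1.2  2.3  6. ] gap 0.177 q6 1.11
delta units [-0.001  -0.1555  0.0032] twist -0.0008 dist mm 62.2
```

View pics/w38.png

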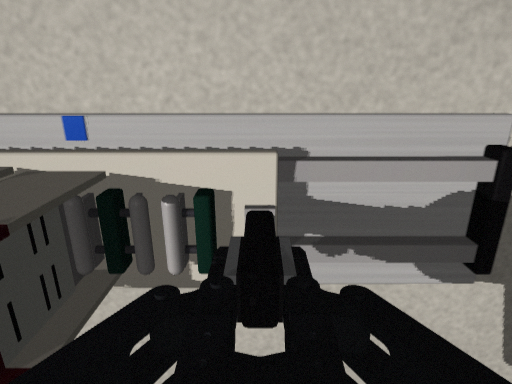

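Emit:
move_arm([
  [0,-0.02,0,0,0],
  [0,-0.045,0,0,0],
  [0,-0.07,0,0,0],
  [0,-0.095,0,0,0],
  [0,-0.115,0,0,0],
  [0,-0.135,0,0,0],
  [0,-0.15,0,0,0],
  [0,-0.155,0,0,0],
])

```text
t: 30.75
tcp_pos: [0.6042, -0.0478, 0.0883]
tool_rot: [0.999, 0.053, 0.0, 0.001]
force: [-1.3, -1.3, 7.9]
finger_gap: 0.176
```

```bash
python3 -c "
from post import *
snap('wrist','w39')
go(.6153-.11*.107,-.1549+.11*.9943,.087,.107)
c,p,d=snap('side','s39')
cv2.imwrite('pics/s39z.png',cv2.resize(p[130:280,170:320,::-1],None,fx=4,fy=4,interpolation=cv2.INTER_CUBIC))"
```

```text
t 30.80 tcp [ 0.6041 -0.0469  0.0883] yaw 0.1063 F [-0.7  2.4  7.3] gap 0.179 q6 1.20
delta units [-0.0011 -0.0036  0.0033] twist -0.0013 dist mm 2.0
```

View pics/s39z.png

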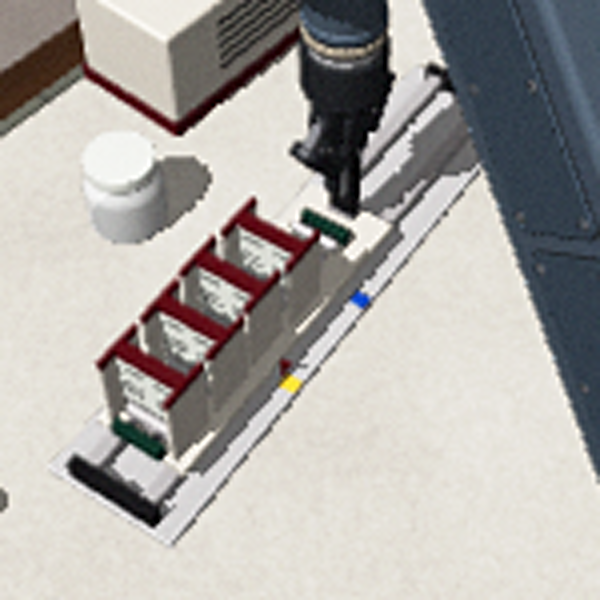

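Emit:
move_arm([
  [0,-0.002,0,0,0],
  [0,-0.003,0,0,0],
  [0,-0.003,0,0,0],
  [0,-0.003,0,0,50],
  [0,-0.003,0,0,50],
  [0,-0.003,0,0,50],
  [0,-0.003,-0.1,0,50],
  [0,-0.003,-0.2,0,50],
])

```text
t: 31.52
tcp_pos: [0.6014, -0.0456, 0.1644]
tool_rot: [0.999, 0.053, -0.005, -0.001]
force: [-0.1, -0.7, 0.7]
finger_gap: 0.502
```

Emit:
move_arm([
  [0,0,-0.1,0,50],
  [0,0,-0.2,0,50],
  [0,0,-0.25,0,50],
  [0,0,-0.25,0,50],
  [0,0,-0.25,0,50],
  [0,0,-0.25,0,50],
  [0,0,-0.25,0,50],
  [0,0,-0.25,0,50],
])

```text
t: 32.18
tcp_pos: [0.6028, -0.0459, 0.2653]
tool_rot: [0.999, 0.053, -0.002, -0.001]
force: [1.2, -1.2, 0.7]
finger_gap: 0.501
```

```bash
python3 -c "
from post import *
import pan
a=look('w40');slots(*a)
go(.6153-.11*.107,-.1549+.11*.9943,.087,.107)
pan.top()
c,p,d=snap('side','s40')
cv2.imwrite('pics/s40z.png',cv2.resize(p[130:280,170:320,::-1],None,fx=4,fy=4,interpolation=cv2.INTER_CUBIC))"
```

```text
post [ 81. 182.] [   0  135  170   81 6162] [0.5769 0.116  0.1197] [0.5412 0.0404 0.1   ] [0.628  0.2087 0.1261] ray [0.5803 0.1196 0.115 ]
post [260. 175.] [252 161  17  29 478] [ 0.6051 -0.0453  0.1141] [ 0.5911 -0.0542  0.1003] [ 0.616  -0.0368  0.1165] ray [ 0.6053 -0.0453  0.115 ]
green [183. 160.] 407 [0.5965 0.0392 0.0553] [0.571 0.033 0.044] [0.619 0.046 0.057]
green [231. 161.] 384 [ 0.6015 -0.0139  0.0554] [ 0.576 -0.021  0.046] [ 0.624 -0.007  0.058]
blue [212. 107.] 149 [0.653  0.0174 0.0088] [0.645 0.011 0.007] [0.66  0.025 0.011]
blue [216. 199.] 55 [0.5372 0.0051 0.0089] [ 0.534 -0.002  0.007] [0.541 0.012 0.01 ]
yel [119. 107.] 156 [0.6409 0.1269 0.0088] [0.633 0.119 0.007] [0.648 0.135 0.011]
red [ 73. 174.] 1484 [0.5918 0.121  0.1239] [0.55  0.094 0.054] [0.624 0.171 0.126]
red [ 15. 179.] 1296 [0.5802 0.1734 0.1239] [0.543 0.147 0.075] [0.616 0.22  0.126]
red [133. 175.] 1454 [0.5962 0.0674 0.1238] [0.554 0.041 0.044] [0.628 0.117 0.126]
t 32.23 tcp [ 0.603  -0.046   0.2656] yaw 0.1067 F [ 0.5 -1.   0.4] gap 0.504 q6 1.20
delta units [ 0.0014 -0.0011  0.4464] twist -0.0007 dist mm 178.6
red [ 73. 174.] 1466 top z mode 0.1230 med 0.1239 xy range [0.55  0.094] [0.625 0.16 ]
red [ 16. 179.] 1296 top z mode 0.1230 med 0.1239 xy range [0.543 0.148] [0.617 0.192]
red [133. 177.] 1469 top z mode 0.1230 med 0.1239 xy range [0.554 0.041] [0.628 0.118]
```

View pics/s40z.png

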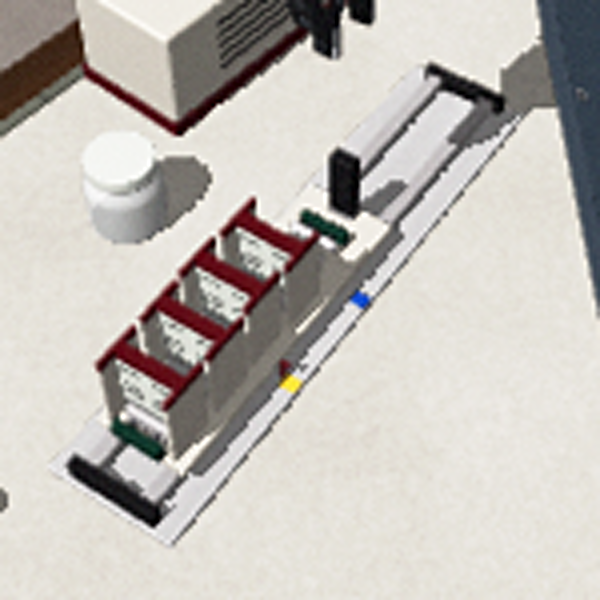

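View pics/w40.png

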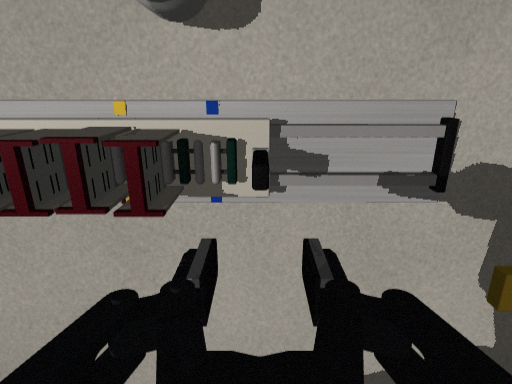

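Emit:
move_arm([
  [-0.05,-0.08,0,0,50],
  [-0.1,-0.16,0,0,50],
  [-0.15,-0.24,0,0,50],
  [-0.15,-0.32,0,0,50],
  [-0.15,-0.36,0,0,50],
  [-0.15,-0.36,0,0,50],
  [-0.15,-0.36,0,0,50],
  [-0.15,-0.36,0,0,50],
])

```text
t: 33.0
tcp_pos: [0.5292, 0.09, 0.2674]
tool_rot: [0.999, 0.053, 0.0, 0.0]
force: [0.9, -0.2, -0.4]
finger_gap: 0.5
```

```bash
python3 -c "
from pan import *
top('w41'); snap('side','s41'); snap('scene','c41')
c=manip.get_calibration('scene')
a=cv2.imread('pics/scene0.png').astype(int);b=cv2.imread('pics/c41.png').astype(int)
m=(abs(a-b).max(2)>40).astype(np.uint8);k,l,st,ce=cv2.connectedComponentsWithStats(m)
for i in range(1,k):
  if st[i,4]>8: print(st[i])
print(manip.sense()['t'],manip.sense()['force'])"
```

```text
red [231. 109.] 1698 top z mode 0.1230 med 0.1238 xy range [0.551 0.095] [0.624 0.147]
red [103. 110.] 1695 top z mode 0.1230 med 0.1238 xy range [0.536 0.201] [0.61  0.255]
red [167. 111.] 1665 top z mode 0.1230 med 0.1238 xy range [0.543 0.148] [0.616 0.201]
red [294. 111.] 1719 top z mode 0.1230 med 0.1238 xy range [0.554 0.041] [0.628 0.094]
[100   1   4  10  18]
[170   0   4   4  10]
[177   0  52  19 446]
[203   0  17   6  58]
[296   0  28   3  61]
[40  3 18 13 94]
[223   6   9   7  26]
[272   9  18   5  49]
[258  10   5   3  12]
[296  10  27   6 100]
[264  15  30   5  72]
[261  17   2   5   9]
[295  16   6   5  25]
[ 254   20   67  127 3562]
[192  23  23  22 292]
[248  23   6   5  17]
[258  35   5   8  19]
[214  48  16  18 156]
[259  48  13  27 111]
[ 64  51  33  38 510]
[53 64 13 26 67]
[176  68  35  10 260]
[50 75  4  8 18]
[162  78  15  19 156]
[63 94  4  4 10]
[ 82  98 105  28 913]
[218  99  16  11 100]
[ 114  111  115  112 4217]
[ 50 127  10  20  45]
[ 86 133   8  10  30]
[319 132  32  30 618]
[ 64 134   6   8  14]
[ 70 134   8  10  30]
[ 78 134   7   9  20]
[102 134  11  10  67]
[ 61 142   8   3   9]
[191 148  26  31 577]
[228 148  33  33 642]
[265 148  37  32 521]
[ 246  171   82   39 1244]
[231 189   7  17  69]
[243 195   4  15  40]
[247 195   6  13  40]
[284 194  44  13 312]
[264 197   4   9  27]
[213 199   8  14  42]
[197 201  16  15 116]
[227 204   3   5   9]
[306 205   7   3   9]
[220 207  21  11  75]
[284 213   7   2  11]
[195 221  32   5  53]
[184 225  10   2  15]
33.15 [ 0.63817773 -0.60258697  0.64313061]
```

View pics/w41.png

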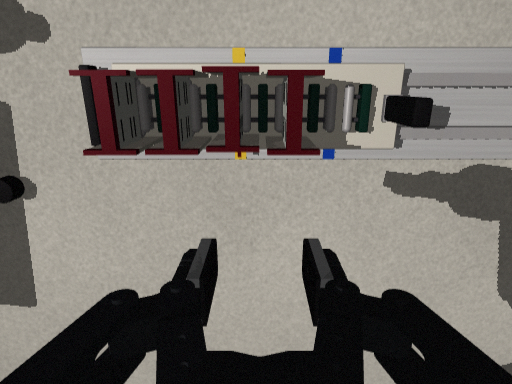

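View pics/c41.png

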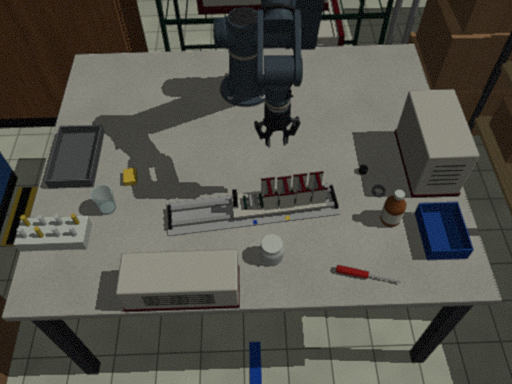

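```bash
python3 -c "
from station import manip
print(manip.sign_off())"
```

```text
the job is handed in; nothing more can be done
None
```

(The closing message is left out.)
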